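# Build up a small clutch on the bench stand

### The arm

A 6-joint arm with a two-finger parallel gripper is mounted at the origin on the work surface. World frame = base frame: x ahead of the robot, y to its left, z up, the work surface at z = 0. Lengths are in m, angles in degrees, forces in N, time in s.
With the tool pointing down it reaches from about 0.4 to 0.825 m from the base axis. Payload 7 kg.
Tool frame: the origin (TCP) lies midway between the tips of the shut fingers; the grasp point (between the pads) lies 19 mm behind it; x points along the fingers, z is the direction in which the jaws open and shut, and the axes are right-handed (so a half turn about x gives the same grasp; the last joint's range is limited). The gripper opens to 88 mm and grips with 3 to 60 N. Pads are 19 mm wide; open, the fingers measure 130 mm over their backs; the gripper's body (78 mm by 193 mm) begins 47 mm behind the grasp point.
Start: joints at [-50.415, 20.546, 0.682, 0, -70.136, -16.507], TCP at [0.265, -0.621, 0.227] pointing down, gripper open.
Joint ranges: [-176.03, 176.03], [-82.01, 121.73], [-58.28, 71.71], [-173.87, 95.51], [-174.79, -0.11], [-173.66, 173.66]. Speed limits (degrees/s): [136.94, 136.94, 172.46, 180, 180, 180].

### API

Orientations are given as [roll, pitch, yaw] about the fixed x, y, z axes, in that order (R = Rz(yaw) Ry(pitch) Rx(roll)).
In Python, from plant import get_state, capture, close_job gives the robot as it stands.
- The arm moves only by the tool play_rows, never from a script. Its argument "series" is one flat list of numbers, 4 for each row, row after row: the shift along the tool's x, y, z in m, then the turn about the tool's x in rad. In form: [tx, ty, tz, spin, tx, ty, tz, spin, ...]. A call has exactly 5 rows; each row shifts and turns the commanded pose from where the row before left it, along the tool's axes as they then stand; what a row does not reach is not made up. A row lasts 1/12 s, in which the tool goes at most 41.7 mm and 7.16 degrees, less where a joint would pass 70% of its speed; a pose out of reach is approached as far as the arm can. A call is refused whole if a number of a shift passes 0.0417 or a number of a turn 0.125, either way. A call with a gripper value outside its range is refused whole. "jaw" is the opening in per cent of the stroke, from 0 (shut) to 100 (fully open), set as the call begins (left out, the last holds). The fingers move at their own pace and stop on an object; "squeeze" is the grip in N (left out, the last holds). Time passes only in rows, so rows that do not move let the fingers close, or fill a call up. It gives the time, the measured TCP pose, the force and the opening at its end, in the units of the state.
- get_state(): the state, without advancing time (a new reading comes with each control period).
- capture(name): name is "side" or "top" or "wrist"; returns a dict with "img" (420x560x3 uint8, blue, green, red), "K" (3x3 intrinsics, pixels), "world_from_camera" (4x4, takes a point from camera to world coordinates). Camera axes: x right, y down, z forward; pixel columns grow to the right and rows downward; lengths in m; the calibration is good to about 2 mm. A picture is of the moment at which its call begins. There is no depth.
- close_job(): hands the job in, once; it reports no verdict.
The state is a dict: "time_s": time; "joints": joint angles; "qd": joint speeds; "joint_torque": joint torques, N m; "tcp_pos": TCP position; "eef_rot": TCP orientation; "contact_force": force on the tool from outside, world axes, zero at the start; "moment": the same for the moment, N m; "gripper_width": finger opening in m.
Only numpy, scipy, OpenCV 4.12 (cv2) and the standard library are available. Lean on these libraries where they do the work, as an engineer would, in place of code of your own. Each camera call takes 0.05 s, during which the arm holds its last target.

### The job

Build up the clutch on the square stand with the thin spindle: thread over the spindle first the wide plain back plate, then the grooved friction disc, then the stepped pressure plate with its boss up, and last the hexagonal collar. Do not turn any part over; each must lie flat on the one before, and at the end all are let go and at rest. Leave the bearing, the piston and the jar where they stand.

Things in the scene. Friction and masses are not known exactly. Their poses are not given: they have to be found in the camera images.
- build_stand: the target: fixed square aluminium plate 100 x 100 mm, 20 mm thick, with one upright plain steel spindle 16 mm in diameter in its middle. The spindle ends 70 mm above the bench (50 mm above the plate); its last 7 mm taper to 8 mm diameter. Origin: centre of the underside, on the bench, on the spindle's axis; z up. Its place and yaw change
- back_plate: loose plain steel ring, the widest part: 62 mm outside diameter, 24 mm bore, 12 mm thick, six small dark spots in a circle on its upper face. Lies flat. Origin: centre of its underside, z up along the bore. Goes first: its underside rests on the stand's plate
- friction_disc: loose flat brown fibre ring with ten dark radial grooves on its upper face: 54 mm outside diameter, 24 mm bore, 10 mm thick. Lies flat. Origin: centre of its underside, z up along the bore. Goes second, on the back plate
- pressure_plate: loose stepped steel ring, lying boss up: flange 56 mm in diameter and 6 mm thick, on it a round boss 38 mm in diameter and 10 mm tall (16 mm in all), 24 mm bore right through. Origin: centre of the flange's underside, z up along the bore. Goes third, flange down on the friction disc
- hex_collar: loose steel hexagonal ring like a big nut without thread: 40 mm across flats, 46 mm across corners, 14 mm thick, bore 24 mm (hexagonal). Lies flat. Origin: centre of its underside, z up along the bore; its own x axis is square to one pair of flats (flats also every 60 degrees from it). Goes last, on the pressure plate's boss
- bearing_post: not a target: fixed round dark steel base 90 mm in diameter, 15 mm thick, with a fat post 34 mm in diameter, 53 mm tall from the bench; no part fits over it. Origin: centre of the underside
- bearing: bystander, loose: small ball bearing 36 mm in diameter, 12 mm thick, lying flat, black centre. Origin: centre of its underside. Leave it alone
- piston: bystander, loose: upright aluminium piston 53 mm in diameter, 52 mm tall. Origin: centre of its underside. Leave it alone
- jar: bystander, loose: upright amber glass jar with dark cap, 48 mm in diameter, 60 mm tall. Origin: centre of its underside. Leave it alone
Not all that is in view belongs to the job. What is shaped like the friction_disc but purple is not meant.

How it is judged:
By the outcome, as a careful person would: the job done as asked, in the order asked, and still so for the second after the job is handed in, with the robot touching nothing.
It also fails if it takes over 112 s, if anything falls off the work surface, if the arm or the gripper's body presses on something with over 40 N, if the wrist force passes 120 N, or if a joint passes its speed limit or range.

## Working session

There is one attempt and no reset: what is moved stays moved. The work goes in short steps, Python scripts to look and compute and a tool call to move; the robot and the scene stay as the last step left them, time stands still between calls to the robot, and variables do not carry over. Pictures are saved under pics/ and viewed, and the job is handed in when it is done.

Besides the shell and the picture viewer there is one more tool, called after "Call:" as name(argument=value, ...) on one line, values as JSON. play_rows: Moves the arm, as the interface text tells. Its arguments: {"type":"object","properties":{"series":{"type":"array","items":{"type":"number"}},"jaw":{"type":"number"},"squeeze":{"type":"number"}},"required":["series"]}

```bash
mkdir -p pics; ls
cat > h.py <<'E'
import numpy as np, cv2, json, pickle
from plant import get_state, capture, close_job
def snap(name, fn):
    c=capture(name); cv2.imwrite('pics/'+fn+'.png',c['img']); pickle.dump(c,open('pics/'+fn+'.pkl','wb')); return c
def load(fn): return pickle.load(open('pics/'+fn+'.pkl','rb'))
def ray(c,u,v,z):
    K=np.array(c['K']);T=np.array(c['world_from_camera'])
    d=T[:3,:3]@np.linalg.solve(K,[u,v,1.]);o=T[:3,3]
    return o+d*(z-o[2])/d[2]
def proj(c,p):
    K=np.array(c['K']);T=np.array(c['world_from_camera'])
    q=K@(T[:3,:3].T@(np.array(p)-T[:3,3]));return q[:2]/q[2]
E
python3 - <<'E'
from h import *
np.set_printoptions(precision=4,suppress=True)
for n in ['top','side','wrist']:
    c=snap(n,n+'0'); print(n,np.array(c['world_from_camera']),np.array(c['K'])[0])
print(get_state())
E
```

```text
pics
top [[-0.0143 -0.9905  0.1368  0.3995]
 [-0.9998  0.0119 -0.0185  0.0164]
 [ 0.0167 -0.137  -0.9904  1.1172]
 [ 0.      0.      0.      1.    ]] [487.3953   0.     286.5955]
side [[ 0.997  -0.0388  0.067   0.4982]
 [-0.0761 -0.6536  0.753  -0.7835]
 [ 0.0145 -0.7559 -0.6546  0.7057]
 [ 0.      0.      0.      1.    ]] [394.4782   0.     275.4324]
wrist [[-0.3914  0.8805  0.2676  0.192 ]
 [ 0.9202  0.3742  0.1148 -0.6508]
 [ 0.001   0.2912 -0.9567  0.3841]
 [ 0.      0.      0.      1.    ]] [363.3316   0.     280.3162]
{'time_s': 0.15, 'joints': array([-50.4162,  20.5819,   0.6446,  -0.0147, -70.1354, -16.5076]), 'qd': array([ 0.0135, -0.1817,  0.2491,  0.1356, -0.0476,  0.1044]), 'joint_torque': array([ -0.0013, -58.3277,  29.3289,   7.0012,   0.0088,  -0.0001]), 'tcp_pos': array([ 0.2644, -0.6206,  0.2258]), 'eef_rot': array([  5.7101,  89.9261, 118.7813]), 'contact_force': array([-0.2642,  0.3011,  0.0295]), 'moment': array([-0.0297, -0.0008, -0.0131]), 'gripper_width': 0.08742396050915109}
```

View pics/top0.png

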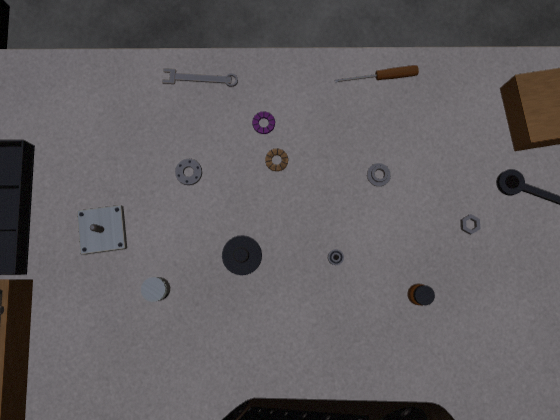

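View pics/side0.png

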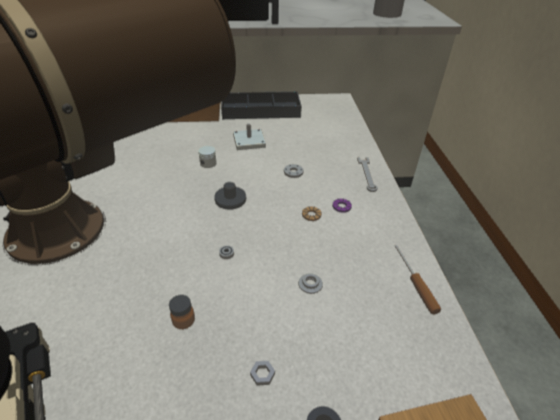

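View pics/wrist0.png

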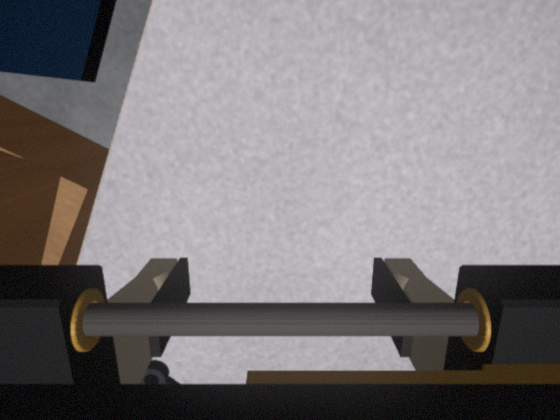

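The top view shows the stand at (102,230), back plate at (189,172), friction disc at (277,160), pressure plate at (378,175) and hex collar at (470,225). The purple decoy is at (264,123). The side view agrees with this.

Run:
```python
from h import *
np.set_printoptions(precision=4,suppress=True)
c=load('top0');im=c['img']
tiles=[]
P={'stand':(102,230,70),'back':(189,172,40),'fric':(277,160,40),'press':(378,175,40),'hex':(470,225,40)}
for k,(u,v,s) in P.items():
    h=s//2; t=cv2.resize(im[v-h:v+h,u-h:u+h],(260,260),interpolation=cv2.INTER_CUBIC);tiles.append(t)
tiles.append(np.zeros_like(t))
cv2.imwrite('pics/crops.png',np.vstack([np.hstack(tiles[:3]),np.hstack(tiles[3:])]))
hsv=cv2.cvtColor(im,cv2.COLOR_BGR2HSV)
for k,(u,v,s) in P.items():
    print(k,hsv[v-20:v+20:4,u-20:u+20:4,2][5],hsv[v,u-20:u+20:4,1],hsv[v-20,u-20])
```

```text
stand [118 120 113  39  33  30 119 119 120 122] [30 30 29 52 39 34 30 30 30 33] [ 96  11 114]
back [115 112  91  92 115 113  89  92  54 113] [ 9  7 28 28  7  9 11 30  0  9] [143   9 114]
fric [116 114  95  66 113 112  93  75 111 113] [ 11   7  75 104  11   5  14 129   9  11] [165   9 118]
press [114 113  92  91  90 114 115  91  96 116] [11  7 11 28 17  9 11 22  8  9] [160   7 114]
hex [112 116 112  39 105 120  66  91 110 113] [ 9  9  7 39 10  9 15 22  7  7] [165   9 110]
```

View pics/crops.png

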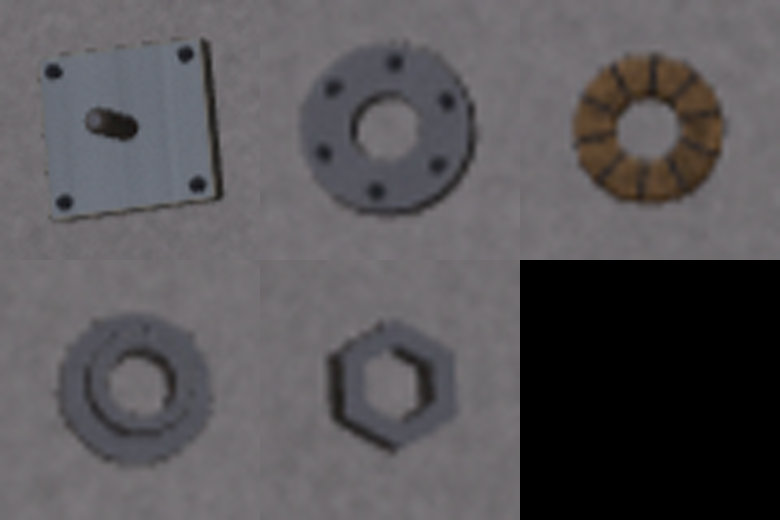

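Run:
```python
from h import *
np.set_printoptions(precision=4,suppress=True)
c=load('top0');im=c['img']
F=6
P={'stand':(102,230,70,.020),'back':(189,172,44,.012),'fric':(277,160,40,.010),'press':(378,175,40,.006),'hex':(470,225,40,.014)}
tiles=[]
for k,(u,v,s,z) in P.items():
    h=s//2; t=cv2.resize(im[v-h:v+h,u-h:u+h],None,fx=F,fy=F,interpolation=cv2.INTER_CUBIC)
    hs=cv2.cvtColor(cv2.GaussianBlur(t,(5,5),0),cv2.COLOR_BGR2LAB).astype(int)
    bg=np.median(np.concatenate([hs[:15].reshape(-1,3),hs[-15:].reshape(-1,3)]),0)
    d=hs-bg; m=((np.abs(d[...,1])+np.abs(d[...,2])>=5)&(hs[...,0]>60)).astype(np.uint8) if k!='x' else None
    m=cv2.morphologyEx(m,cv2.MORPH_OPEN,np.ones((5,5)));
    cs,_=cv2.findContours(m,cv2.RETR_EXTERNAL,cv2.CHAIN_APPROX_NONE); cc=max(cs,key=cv2.contourArea)
    hull=cv2.convexHull(cc)
    pts=(cc[:,0]+.5)/F-.5+[u-h,v-h]
    w=np.array([ray(c,*p,z)[:2] for p in pts]).astype(np.float32)*1000
    r=cv2.minAreaRect(w); ce,rad=cv2.minEnclosingCircle(w)
    e=cv2.fitEllipse(w)
    print(k,'rect',r,'circ',np.array(ce),rad,'ell',e)
    cv2.drawContours(t,[cc],-1,(0,0,255),1); tiles.append(cv2.resize(t,(260,260)))
    if k=='stand':
        hh=np.array([[(p+.5)/F-.5 for p in cv2.boxPoints(cv2.minAreaRect(cc))[i]] for i in range(4)])+[u-h,v-h]
        print(hh, [ray(c,*p,.02) for p in hh], np.mean([ray(c,*p,.02) for p in hh],0))
tiles.append(tiles[0]*0)
cv2.imwrite('pics/crops2.png',np.vstack([np.hstack(tiles[:3]),np.hstack(tiles[3:])]))
print('spindle tip',ray(c,95.3,228.3,.07))
```

```text
stand rect ((510.3907470703125, 414.9701232910156), (95.53107452392578, 95.49418640136719), 7.047982215881348) circ [510.2835 414.8601] 66.3087387084961 ell ((510.2319030761719, 415.0028991699219), (110.86345672607422, 111.45425415039062), 152.58444213867188)
[[ 75.7038 210.8808]
 [119.4372 205.4141]
 [124.6577 247.1782]
 [ 80.9244 252.6449]] [array([0.5518, 0.4716, 0.02  ]), array([0.5631, 0.3739, 0.02  ]), array([0.4686, 0.3593, 0.02  ]), array([0.4577, 0.4559, 0.02  ])] [0.5103 0.4152 0.02  ]Traceback (most recent call last):
  File "<stdin>", line 13, in <module>
ValueError: max() iterable argument is empty
```

```bash
cat > m.py <<'E'
from h import *
np.set_printoptions(precision=4,suppress=True)
c=load('top0');im=c['img']
F=6
P={'stand':(102,230,70,.020),'back':(189,172,44,.012),'fric':(277,160,40,.010),'press':(378,175,40,.006),'hex':(470,225,40,.014)}
tiles=[]
for k,(u,v,s,z) in P.items():
    h=s//2; t=cv2.resize(im[v-h:v+h,u-h:u+h],None,fx=F,fy=F,interpolation=cv2.INTER_CUBIC)
    hs=cv2.GaussianBlur(t,(7,7),0).astype(int)
    d=hs.max(2)-hs.min(2)
    nb=hs[...,0]-hs[...,2]   # blue minus red
    if k=='fric': m=nb<-12
    elif k=='stand': m=nb>6
    else: m=(hs[...,1]<101)
    m=m.astype(np.uint8)
    if k=='hex' or k=='back':  m=((hs[...,1]<101)&(hs[...,1]>66)).astype(np.uint8)
    m=cv2.morphologyEx(m,cv2.MORPH_OPEN,np.ones((9,9)))
    cs,_=cv2.findContours(m,cv2.RETR_EXTERNAL,cv2.CHAIN_APPROX_NONE); cc=max(cs,key=cv2.contourArea)
    pts=(cc[:,0]+.5)/F-.5+[u-h,v-h]
    w=np.array([ray(c,*p,z)[:2] for p in pts]).astype(np.float32)*1000
    r=cv2.minAreaRect(w); ce,rad=cv2.minEnclosingCircle(w)
    e=cv2.fitEllipse(w)
    print(k,'rect',np.array(r[0]),r[1],r[2],'circ',np.array(ce),rad,'ell',np.array(e[0]),e[1])
    cv2.drawContours(t,[cc],-1,(0,0,255),1); tiles.append(cv2.resize(t,(260,260)))
tiles.append(tiles[0]*0)
cv2.imwrite('pics/crops2.png',np.vstack([np.hstack(tiles[:3]),np.hstack(tiles[3:])]))
print('spindle tip',ray(c,95.3,228.3,.07), proj(c,[.5103,.4152,.07]))
E
python3 m.py
```

```text
stand rect [510.3592 415.1022] (96.42899322509766, 96.07896423339844) 7.055540084838867 circ [510.2935 414.8523] 66.60321807861328 ell [510.2318 415.0181] (111.82166290283203, 112.3114013671875)
back rect [643.1053 222.7602] (60.00260925292969, 60.23170471191406) 5.444007396697998 circ [641.5304 220.8779] 33.16629409790039 ell [643.1052 222.977 ] (55.73751449584961, 61.664424896240234)
fric rect [668.5338  18.302 ] (53.882789611816406, 53.96745681762695) 89.38882446289062 circ [668.5781  18.0563] 27.76089859008789 ell [668.149   18.1617] (50.54975891113281, 52.639251708984375)
press rect [ 630.7316 -218.8593] (56.97158432006836, 57.38111877441406) 4.128353118896484 circ [ 631.4324 -219.2875] 30.075143814086914 ell [ 630.8455 -219.231 ] (56.61971664428711, 57.65640640258789)
hex rect [ 512.293  -426.6959] (40.08637237548828, 45.70152282714844) 88.71753692626953 circ [ 512.7227 -425.8829] 23.32761573791504 ell [ 512.9825 -426.4229] (41.25828170776367, 44.341670989990234)
spindle tip [0.5067 0.4075 0.07  ] [ 91.7439 226.6712]
```

View pics/crops2.png

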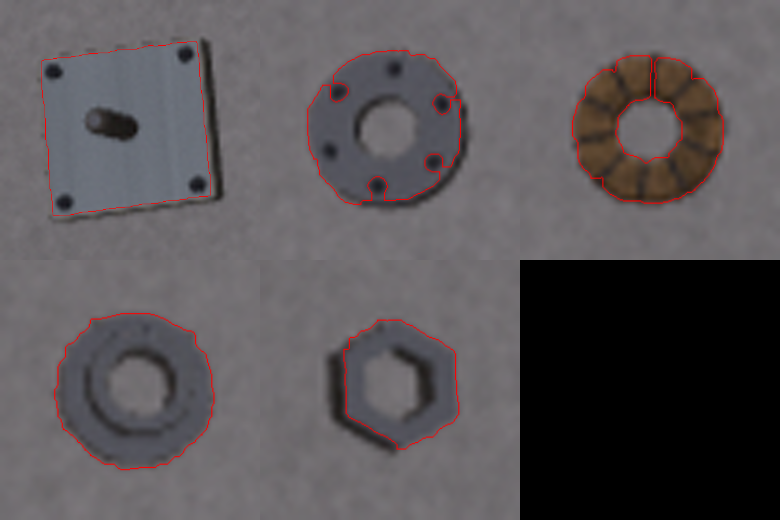

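```bash
cat >> h.py <<'E'
from scipy.spatial.transform import Rotation as Ro
def R(s): return Ro.from_euler('xyz',s['eef_rot'],degrees=True).as_matrix()
def to(x,y,z,s=None):
    s=s or get_state(); r=R(s); d=r.T@(np.array([x,y,z])-s['tcp_pos'])
    print('tcp',np.round(s['tcp_pos'],4),'t',s['time_s'],'shift tool',np.round(d*1000,1),'mm; tool z',np.round(r[:,2],3),'w',round(s['gripper_width']*1000,1),'F',np.round(s['contact_force'],1),'j',np.round(s['joints'],1))
E
python3 - <<'E'
from h import *
s=get_state();print(np.round(R(s),3)); to(.643,.2228,.15)
E
```

```text
[[-0.001 -0.92  -0.392]
 [ 0.001 -0.392  0.92 ]
 [-1.     0.     0.001]]
tcp [ 0.2644 -0.6206  0.2258] t 0.15 shift tool [  76.5 -678.9  627.5] mm; tool z [-0.392  0.92   0.001] w 87.4 F [-0.3  0.3  0. ] j [-50.4  20.6   0.6  -0.  -70.1 -16.5]
```

Call:
play_rows(series=[0,0,0,0.1,0,0,0,0.1,0,0,0,0.1,0,0,0,0.1,0,0,0,0.003], jaw=100, squeeze=25)

```text
time_s: 0.57
tcp_pos: [0.2645, -0.6208, 0.2262]
eef_rot: [24.8, 90.0, 114.6]
contact_force: [-0.6, -0.9, 0.4]
gripper_width: 0.0875
```

```bash
python3 -c "
from h import *
to(.643,.2228,.10)"
```

```text
tcp [ 0.2645 -0.6208  0.2262] t 0.5667 shift tool [ 126.6 -374.5  845.3] mm; tool z [0.005 1.    0.001] w 87.5 F [-0.6 -0.9  0.4] j [-50.4  20.6   0.7  -0.  -70.1 -39.9]
```

Call:
play_rows(series=[0,-0.015,0.034,0,0,-0.015,0.034,0,0,-0.015,0.034,0,0,-0.015,0.034,0,0,-0.015,0.034,0])

```text
time_s: 0.98
tcp_pos: [0.3398, -0.4494, 0.2263]
eef_rot: [45.7, 90.0, 135.8]
contact_force: [2.2, 0.3, 0.2]
gripper_width: 0.0879
```

Call:
play_rows(series=[0,-0.015,0.034,0,0,-0.015,0.034,0,0,-0.015,0.034,0,0,-0.015,0.034,0,0,-0.015,0.034,0])

```text
time_s: 1.4
tcp_pos: [0.4149, -0.2793, 0.2267]
eef_rot: [-97.9, 90.0, -7.7]
contact_force: [1.3, 0.7, -0.1]
gripper_width: 0.0877
```

Call:
play_rows(series=[0,-0.015,0.034,0,0,-0.015,0.034,0,0,-0.015,0.034,0,0,-0.015,0.034,0,0,-0.015,0.034,0])

```text
time_s: 1.82
tcp_pos: [0.49, -0.1091, 0.2268]
eef_rot: [-76.4, 90.0, 13.8]
contact_force: [0.8, -0.9, 1.2]
gripper_width: 0.0875
```

Call:
play_rows(series=[0,-0.015,0.034,0,0,-0.015,0.034,0,0,-0.015,0.034,0,0,-0.015,0.034,0,0,-0.015,0.034,0])

```text
time_s: 2.23
tcp_pos: [0.565, 0.0609, 0.2267]
eef_rot: [-57.4, 90.0, 32.8]
contact_force: [0.6, -1.2, 0.5]
gripper_width: 0.0878
```

Call:
play_rows(series=[0.02,-0.015,0.034,0,0.02,-0.015,0.034,0,0.02,-0.015,0.034,0,0.02,-0.015,0.034,0,0.02,-0.015,0.034,0])

```text
time_s: 2.65
tcp_pos: [0.6392, 0.2285, 0.1268]
eef_rot: [3.4, 90.0, 93.6]
contact_force: [1.3, -0.3, 0.3]
gripper_width: 0.0878
```

Call:
play_rows(series=[0,0,0,0,0,0,0,0,0,0,0,0,0,0,0,0,0,0,0,0])

```text
time_s: 3.07
tcp_pos: [0.639, 0.226, 0.1292]
eef_rot: [-57.5, 89.9, 32.5]
contact_force: [-0.5, -1.4, -0.1]
gripper_width: 0.0876
```

```bash
python3 -c "
from h import *
to(.643,.2228,.08); c=snap('wrist','w1'); print(proj(c,[.643,.2228,.012]))"
```

```text
tcp [0.639  0.226  0.1292] t 3.0667 shift tool [49.2 -3.9 -3.3] mm; tool z [0.    1.    0.001] w 87.6 F [-0.5 -1.4 -0.1] j [  35.9   24.7   -6.2    0.   -59.  -125.9]
[275.16254352 212.40730696]
```

View pics/w1.png

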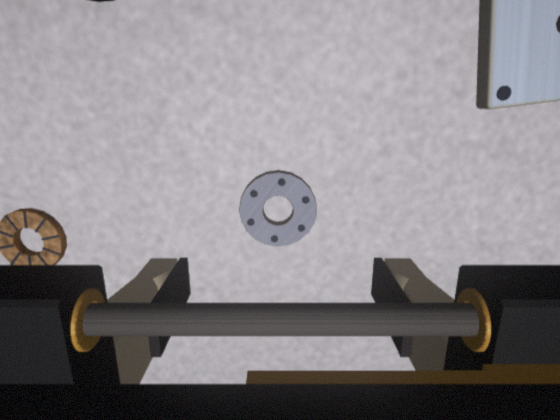

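The wrist view shows the back plate centred near (278,208). I predicted (275,212), so this is a small offset to refine.

```bash
cat > wm.py <<'E'
from h import *
def meas(fn,u,v,z,half=60,kind='steel',dia=None):
    c=load(fn); im=cv2.GaussianBlur(c['img'],(3,3),0).astype(int); u=int(u);v=int(v)
    y0,x0=max(v-half,0),max(u-half,0)
    t=im[y0:v+half,x0:u+half]; 
    br=t[...,0]-t[...,2]
    if kind=='steel': m=(br>8)&(t[...,1]>70)
    elif kind=='fric': m=(br<-15)
    m=cv2.morphologyEx(m.astype(np.uint8),cv2.MORPH_CLOSE,np.ones((5,5)))
    m=cv2.morphologyEx(m,cv2.MORPH_OPEN,np.ones((3,3)))
    cs,_=cv2.findContours(m,cv2.RETR_EXTERNAL,cv2.CHAIN_APPROX_NONE); cc=max(cs,key=cv2.contourArea)
    hull=cv2.convexHull(cc)[:,0]+[x0,y0]
    w=np.array([ray(c,*p,z)[:2] for p in hull]).astype(np.float32)*1000
    e=cv2.fitEllipse(w); r=cv2.minAreaRect(w)
    print('ellipse',np.round(e[0],1),np.round(e[1],1),'rect',np.round(r[0],1),np.round(r[1],1),round(r[2],1),'circ',np.round(cv2.minEnclosingCircle(w)[0],1))
    o=c['img'].copy(); cv2.polylines(o,[hull.astype(np.int32)],True,(0,0,255),1); cv2.imwrite('pics/'+fn+'_m.png',o[y0:v+half,x0:u+half].repeat(3,0).repeat(3,1))
E
python3 -c "
from wm import *
meas('w1',278,208,.012)"
```

```text
ellipse [641.3 224.8] [59.4 59.7] rect [641.3 225. ] [59.4 58.9] 42.4 circ [641.3 224.8]
```

View pics/w1_m.png

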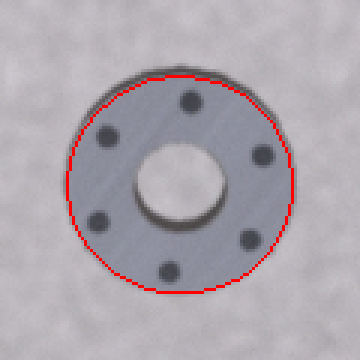

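Call:
play_rows(series=[0.03,-0.0023,-0.0012,0,0.03,0,0,0,0.03,0,0,0,0.02,0,0,0,0.01,0,0,0])

```text
time_s: 3.53
tcp_pos: [0.6398, 0.2241, 0.0057]
eef_rot: [115.8, 89.8, -154.3]
contact_force: [0.9, -0.6, -0.2]
gripper_width: 0.0876
```

Call:
play_rows(series=[0,0,0,0,0,0,0,0,0,0,0,0,0,0,0,0,0,0,0,0])

```text
time_s: 3.95
tcp_pos: [0.6419, 0.2261, 0.0095]
eef_rot: [-57.5, 89.8, 32.5]
contact_force: [0.4, 1.0, -1.0]
gripper_width: 0.0878
```

```bash
python3 -c "
from h import *
to(.6413,.2248,.004); c=snap('wrist','w2'); print(proj(c,[.6413,.2248,.012]));snap('side','s2')"
```

```text
tcp [0.6419 0.2261 0.0095] t 3.95 shift tool [ 5.5  0.6 -1.3] mm; tool z [0.    1.    0.001] w 87.8 F [ 0.4  1.  -1. ] j [  35.8   31.9  -12.     0.   -45.9 -125.8]
[275.80210471 276.14005142]
```

View pics/w2.png

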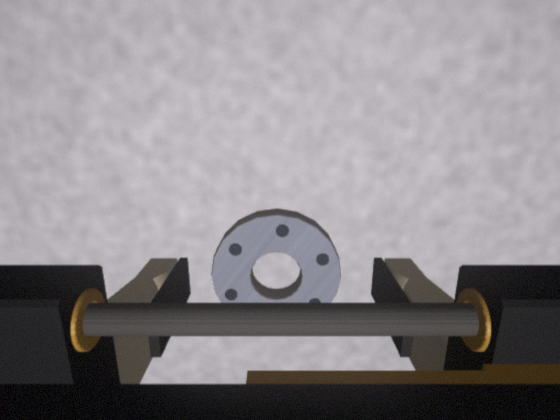

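View pics/s2.png

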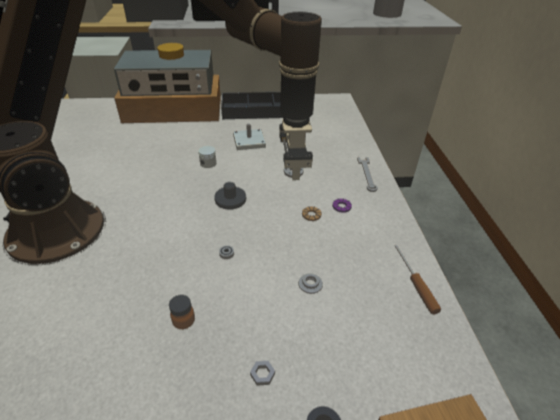

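Call:
play_rows(series=[0.0025,0.0005,-0.0013,0,0.0025,0,0,0,0,0,0,0,0,0,0,0,0,0,0,0])

```text
time_s: 4.47
tcp_pos: [0.6406, 0.2243, 0.0027]
eef_rot: [137.1, 90.0, -132.9]
contact_force: [-0.1, -0.4, 0.0]
gripper_width: 0.087
```

Call:
play_rows(series=[0,0,0,0,0,0,0,0,0,0,0,0,0,0,0,0,0,0,0,0], jaw=0, squeeze=25)

```text
time_s: 4.88
tcp_pos: [0.6406, 0.2243, 0.0029]
eef_rot: [-72.6, 90.0, 17.4]
contact_force: [-0.1, 0.8, -0.0]
gripper_width: 0.0604
```

Call:
play_rows(series=[0,0,0,0,0,0,0,0,0,0,0,0,0,0,0,0,0,0,0,0])

```text
time_s: 5.3
tcp_pos: [0.6406, 0.2243, 0.0029]
eef_rot: [-42.4, 90.0, 47.6]
contact_force: [-0.2, -0.4, -0.1]
gripper_width: 0.0599
```

```bash
python3 -c "
from h import *
to(.6413,.2248,.1); c=snap('wrist','w3')"
```

```text
tcp [0.6406 0.2243 0.0029] t 5.3 shift tool [-97.1  -0.7   0.5] mm; tool z [0. 1. 0.] w 59.9 F [-0.2 -0.4 -0.1] j [  35.7   32.3  -12.4   -0.   -45.3 -125.7]
```

View pics/w3.png

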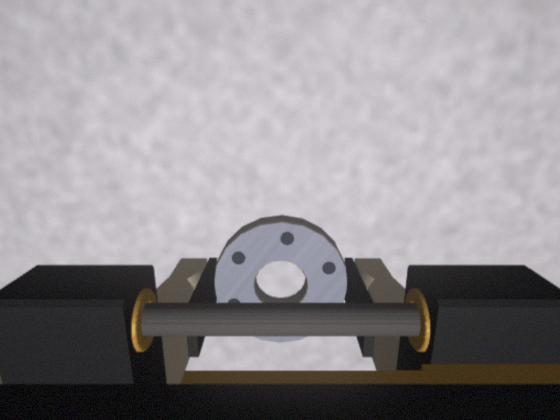

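Call:
play_rows(series=[-0.01,0,0,0,-0.025,0,0,0,-0.03,0,0,0,-0.03,0,0,0,-0.02,0,0,0])

```text
time_s: 5.77
tcp_pos: [0.6412, 0.2246, 0.1213]
eef_rot: [-66.2, 89.9, 23.8]
contact_force: [0.3, -0.0, -2.1]
gripper_width: 0.0604
```

```bash
python3 -c "
from h import *
to(.5103,.415,.11); c=snap('wrist','w4')"
```

```text
tcp [0.6412 0.2246 0.1213] t 5.7667 shift tool [ 11.2 130.9 190.4] mm; tool z [-0.     1.     0.001] w 60.4 F [ 0.3 -0.  -2.1] j [  35.7   25.2   -6.5    0.   -58.1 -125.7]
```

View pics/w4.png

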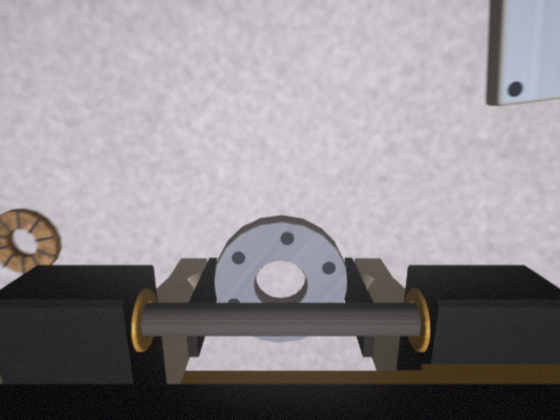

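```bash
cat >> wm.py <<'E'
from scipy.optimize import least_squares
def held(fn,z,R0,u0,v0,u1,v1,kind='steel'):
    "circle of known radius fitted to the outer edge inside a window, plane z"
    c=load(fn); im=cv2.GaussianBlur(c['img'],(3,3),0).astype(int)
    br=im[...,0]-im[...,2]
    m=((br>8)&(im[...,1]>70)) if kind=='steel' else (br<-15)
    mm=np.zeros(m.shape,np.uint8); mm[v0:v1,u0:u1]=m[v0:v1,u0:u1]
    mm=cv2.morphologyEx(mm,cv2.MORPH_CLOSE,np.ones((5,5)))
    cs,_=cv2.findContours(mm,cv2.RETR_EXTERNAL,cv2.CHAIN_APPROX_NONE); cc=max(cs,key=cv2.contourArea)[:,0]
    k=(cc[:,1]<v1-3)&(cc[:,0]>u0+1)&(cc[:,0]<u1-2); cc=cc[k]
    w=np.array([ray(c,*p,z)[:2] for p in cc])*1000
    f=lambda p: np.hypot(w[:,0]-p[0],w[:,1]-p[1])-p[2]
    r=least_squares(f,[w[:,0].mean(),w[:,1].mean(),R0],loss='soft_l1'); 
    f2=lambda p: np.hypot(w[:,0]-p[0],w[:,1]-p[1])-R0
    r2=least_squares(f2,r.x[:2],loss='soft_l1')
    print('held free',np.round(r.x,1),'fixedR',np.round(r2.x,1),len(w))
E
python3 -c "
from wm import *
s=get_state(); print(s['tcp_pos'])
held('w3',.012,31,217,205,345,300)
held('w4',.1213+.0091,31,217,205,345,300)
"
```

```text
[0.64307445 0.22538069 0.12540531]
held free [626.9 225.5  17.5] fixedR [643.6 225.3] 242
held free [627.7 225.7  17.5] fixedR [644.2 225.6] 239
```

Call:
play_rows(series=[0,0.012,0.038,0,0,0.012,0.038,0,0,0.012,0.038,0,0,0.012,0.038,0,0,0.012,0.038,0])

```text
time_s: 6.23
tcp_pos: [0.5796, 0.4156, 0.1181]
eef_rot: [94.4, 90.0, -175.6]
contact_force: [1.3, -0.8, -2.6]
gripper_width: 0.0602
```

Call:
play_rows(series=[0,0,0,0,0,0,0,0,0,0,0,0,0,0,0,0,0,0,0,0])

```text
time_s: 6.65
tcp_pos: [0.581, 0.413, 0.1179]
eef_rot: [133.3, 90.0, -136.8]
contact_force: [0.1, 1.0, -2.7]
gripper_width: 0.0597
```

```bash
python3 -c "
from h import *
to(.5103,.415,.11); c=snap('wrist','w5');print(proj(c,[.5103,.415,.02]),proj(c,[.5103,.415,.07]))"
```

```text
tcp [0.581  0.413  0.1179] t 6.65 shift tool [ 7.9 70.7  1.9] mm; tool z [ 0.002  1.    -0.   ] w 59.7 F [ 0.1  1.  -2.7] j [  51.    28.3   -1.7   -0.   -59.9 -141.1]
[281.9209539  115.77900813] [282.22686159 118.75312394]
```

View pics/w5.png

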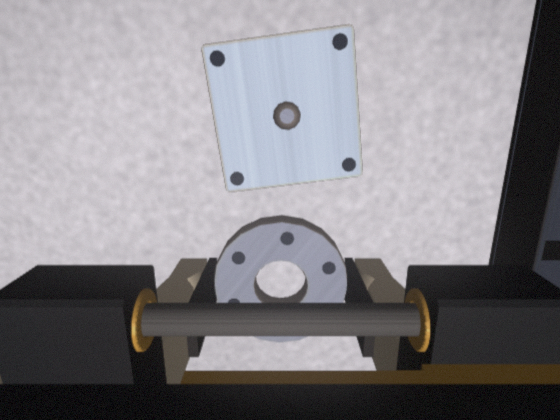

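```bash
python3 -c "
from wm import *
s=get_state(); print(s['tcp_pos'])
held('w3',.012,31,217,205,345,262)
held('w5',s['tcp_pos'][2]+.0091,31,217,205,345,262)
c=load('w5'); print('tip',ray(c,287,115,.07), 'tipface',ray(c,287,116,.07))
im=c['img'].astype(int); m=((im[...,0]-im[...,2])>12).astype(np.uint8); m[200:]=0
cs,_=cv2.findContours(m,cv2.RETR_EXTERNAL,cv2.CHAIN_APPROX_NONE);cc=max(cs,key=cv2.contourArea)[:,0]
w=np.array([ray(c,*p,.02)[:2] for p in cc]).astype(np.float32)*1000
print('plate',cv2.minAreaRect(w))
cv2.imwrite('pics/z.png',cv2.resize(c['img'][80:150,250:320],None,fx=8,fy=8,interpolation=cv2.INTER_CUBIC))
"
```

```text
[0.58111889 0.4130411  0.11798975]
held free [640.8 225.3  29.4] fixedR [642.7 225.3] 129
held free [581.2 414.   29.4] fixedR [583.1 414. ] 130
tip [0.50831477 0.41761701 0.07      ] tipface [0.50884414 0.41761867 0.07      ]
plate ((508.8370361328125, 417.4078369140625), (95.9465560913086, 95.8176498413086), 7.098190784454346)
```

View pics/z.png

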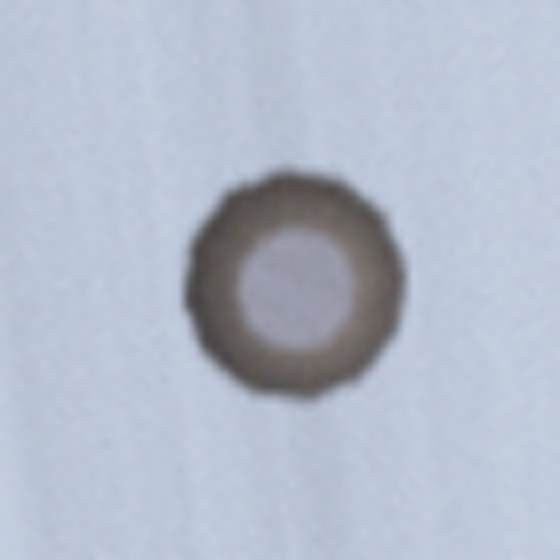

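Call:
play_rows(series=[0.005,0.02,0.0035,0,0.005,0.02,0,0,0.005,0.02,0,0,0.005,0.0128,0,0,0,0,0,0])

```text
time_s: 7.12
tcp_pos: [0.5056, 0.4164, 0.0972]
eef_rot: [119.3, 89.9, -150.7]
contact_force: [-0.3, -1.2, -2.2]
gripper_width: 0.0599
```

Call:
play_rows(series=[0,0,0,0,0,0,0,0,0,0,0,0,0,0,0,0,0,0,0,0])

```text
time_s: 7.53
tcp_pos: [0.5084, 0.4177, 0.0979]
eef_rot: [-48.8, 90.0, 41.2]
contact_force: [-0.1, 0.8, -2.2]
gripper_width: 0.0595
```

```bash
python3 -c "
from wm import *
to(.5088,.4175,.075); c=snap('wrist','w6');print(proj(c,[.5088,.4175,.07]))
held('w6',get_state()['tcp_pos'][2]+.0091,30,217,205,345,262)
"
```

```text
tcp [0.5084 0.4177 0.0979] t 7.5333 shift tool [22.9 -0.4 -0.2] mm; tool z [0.001 1.    0.   ] w 59.5 F [-0.1  0.8 -2.2] j [  56.4   24.8  -10.7    0.   -54.5 -146.4]
[278.56030513 252.84173607]
held free [2.631687e+05 5.820000e+01 2.626979e+05] fixedR [443.8 418.7] 124
```

View pics/w6.png

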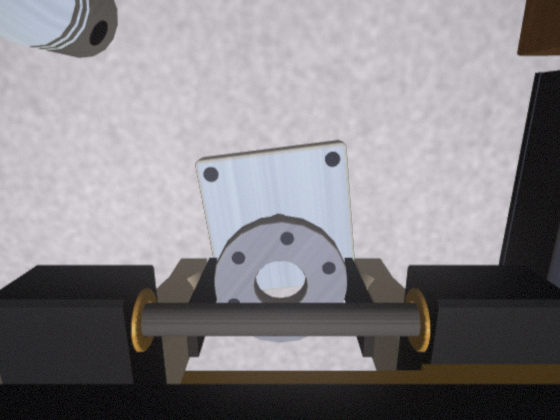

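Call:
play_rows(series=[0.01,0,-0.001,0,0.012,0,0,0,0.012,0,0,0,0.01,0,0,0,0,0,0,0])

```text
time_s: 8.0
tcp_pos: [0.5064, 0.4151, 0.0501]
eef_rot: [139.4, 89.7, -130.6]
contact_force: [-0.1, -0.9, -3.6]
gripper_width: 0.0597
```

```bash
python3 -c "
from wm import *
to(.5088,.4175,.024); c=snap('wrist','w7');print(proj(c,[.5088,.4175,.07]))
snap('side','s7');c=load('s7');cv2.imwrite('pics/s7z.png',cv2.resize(c['img'][70:200,180:330],None,fx=4,fy=4))
"
```

```text
tcp [0.5064 0.4151 0.0501] t 8.0 shift tool [26.1 -2.5  2.5] mm; tool z [ 0.001  1.    -0.004] w 59.7 F [-0.1 -0.9 -3.6] j [  56.4   27.5  -13.4   -0.   -49.3 -146.4]
[283.5812451  300.81869466]
```

View pics/w7.png

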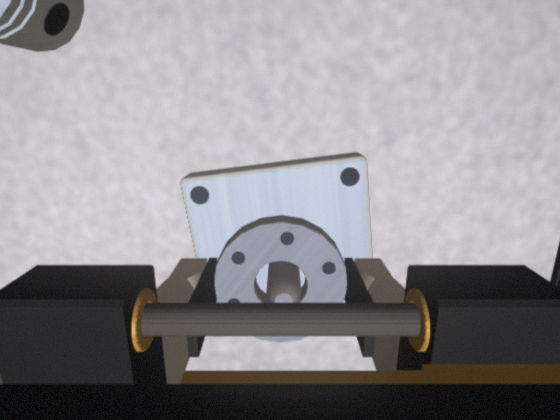

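View pics/s7z.png

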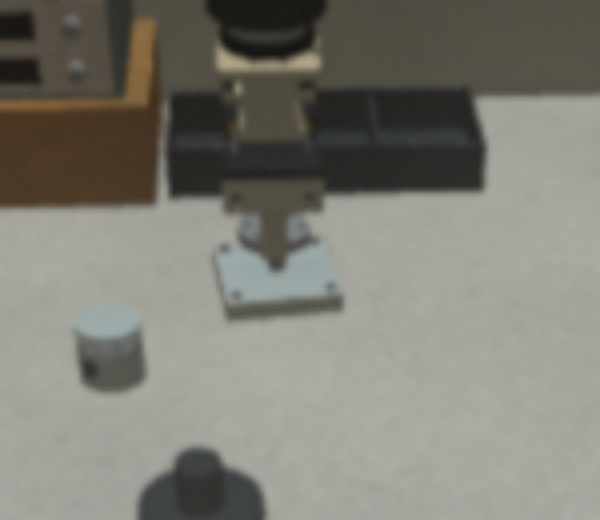

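The back plate has started over the spindle. The tip shows inside the bore at (284,298) and no force is building up.

Call:
play_rows(series=[0.008,0,0.001,0,0.008,0,0,0,0.008,0,0,0,0.002,0,0,0,0,0,0,0])

```text
time_s: 8.52
tcp_pos: [0.5074, 0.4172, 0.0266]
eef_rot: [142.4, 89.9, -127.6]
contact_force: [0.5, -0.4, -2.0]
gripper_width: 0.06
```

Call:
play_rows(series=[0,0,0,0,0,0,0,0,0,0,0,0,0,0,0,0,0,0,0,0])

```text
time_s: 8.93
tcp_pos: [0.5079, 0.418, 0.0282]
eef_rot: [-33.6, 90.0, 56.4]
contact_force: [-0.8, 0.5, -1.9]
gripper_width: 0.06
```

```bash
python3 -c "
from wm import *
to(.5088,.4175,.023); c=snap('wrist','w8');print(proj(c,[.5088,.4175,.07]))
"
```

```text
tcp [0.5079 0.418  0.0282] t 8.9333 shift tool [ 5.2 -0.9 -0.5] mm; tool z [0.    1.    0.001] w 60.0 F [-0.8  0.5 -1.9] j [  56.4   29.   -14.3    0.   -46.6 -146.4]
[276.81012898 328.09487603]
```

View pics/w8.png

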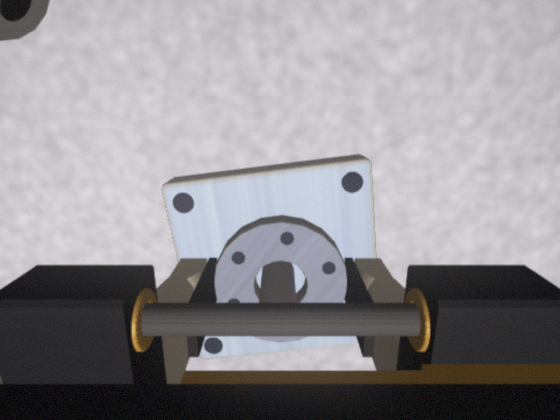

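Call:
play_rows(series=[0.003,0,0,0,0.0025,0,0,0,0,0,0,0,0,0,0,0,0,0,0,0])

```text
time_s: 9.4
tcp_pos: [0.508, 0.418, 0.0228]
eef_rot: [-49.7, 90.0, 40.3]
contact_force: [-1.2, -1.1, 3.8]
gripper_width: 0.0597
```

Call:
play_rows(series=[0,0,0,0,0,0,0,0,0,0,0,0,0,0,0,0,0,0,0,0], jaw=100)

```text
time_s: 9.82
tcp_pos: [0.5078, 0.4178, 0.0222]
eef_rot: [136.9, 90.0, -133.1]
contact_force: [0.6, 0.3, -0.8]
gripper_width: 0.0856
```

Call:
play_rows(series=[0,0,0,0,0,0,0,0,-0.005,0,0,0,-0.02,0,0,0,-0.03,0,0,0])

```text
time_s: 10.23
tcp_pos: [0.5065, 0.4162, 0.0753]
eef_rot: [140.4, 89.7, -129.6]
contact_force: [0.2, -0.3, 0.2]
gripper_width: 0.0875
```

Call:
play_rows(series=[-0.04,0,0,0,-0.04,0,0,0,0,0,0,0,0,0,0,0,0,0,0,0])

```text
time_s: 10.65
tcp_pos: [0.5076, 0.4178, 0.1579]
eef_rot: [-12.1, 89.9, 77.9]
contact_force: [-0.2, 0.4, -1.2]
gripper_width: 0.0875
```

```bash
python3 -c "
from wm import *
to(.668,.018,.12); c=snap('wrist','w9')
"
```

```text
tcp [0.5076 0.4178 0.1579] t 10.65 shift tool [  37.6 -160.5 -399.8] mm; tool z [0.    1.    0.001] w 87.5 F [-0.2  0.4 -1.2] j [  56.4   21.6   -7.    -0.   -61.3 -146.4]
```

View pics/w9.png

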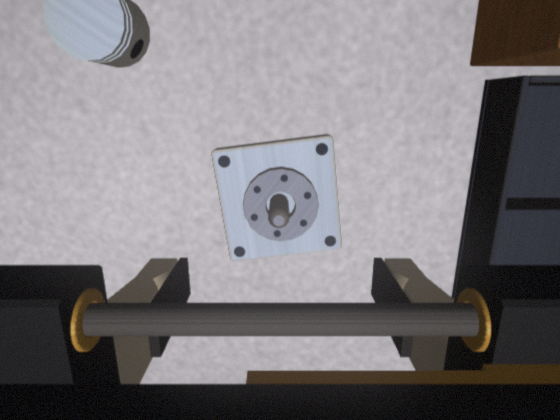

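Back plate is on the spindle and flat on the stand, at about (281,204) in the wrist view. Next is the friction disc.

Call:
play_rows(series=[0,-0.0145,-0.036,0,0,-0.0145,-0.036,0,0,-0.0145,-0.036,0,0,-0.0145,-0.036,0,0,-0.0145,-0.036,0])

```text
time_s: 11.12
tcp_pos: [0.5799, 0.2358, 0.1558]
eef_rot: [127.4, 89.8, -142.5]
contact_force: [-0.2, 0.3, -0.3]
gripper_width: 0.0873
```

Call:
play_rows(series=[0,-0.0145,-0.036,0,0,-0.0145,-0.036,0,0,-0.0145,-0.036,0,0,-0.0145,-0.036,0,0,-0.0145,-0.036,0])

```text
time_s: 11.53
tcp_pos: [0.6524, 0.0557, 0.1558]
eef_rot: [108.0, 89.8, -162.0]
contact_force: [0.9, 0.1, -0.5]
gripper_width: 0.0878
```

Call:
play_rows(series=[0.02,-0.0075,-0.02,0,0.01,-0.008,-0.02,0,0,0,0,0,0,0,0,0,0,0,0,0])

```text
time_s: 11.95
tcp_pos: [0.6678, 0.0177, 0.1264]
eef_rot: [108.1, 89.9, -161.9]
contact_force: [-0.6, 0.1, 0.5]
gripper_width: 0.0881
```

Call:
play_rows(series=[0,0,0,0,0,0,0,0,0,0,0,0,0,0,0,0,0,0,0,0])

```text
time_s: 12.37
tcp_pos: [0.6683, 0.0184, 0.1277]
eef_rot: [-67.2, 90.0, 22.8]
contact_force: [0.5, 0.6, 0.4]
gripper_width: 0.0878
```

```bash
python3 -c "
from wm import *
to(.668,.018,.005); c=snap('wrist','w10'); p=proj(c,[.668,.018,.01]);print(p)
meas('w10',p[0],p[1],.01,kind='fric')
"
```

```text
tcp [0.6683 0.0184 0.1277] t 12.3667 shift tool [122.7   0.4  -0.4] mm; tool z [-0.001  1.     0.   ] w 87.8 F [0.5 0.6 0.4] j [  18.2   24.    -7.5   -0.   -58.4 -108.2]
[278.88459183 207.20778987]
ellipse [667.9  20.3] [53.4 54.1] rect [667.9  20.2] [53.4 53.5] 32.4 circ [667.8  20.2]
```

View pics/w10.png

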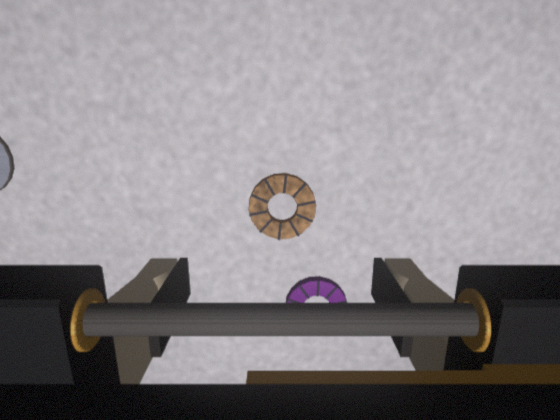

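View pics/w10_m.png

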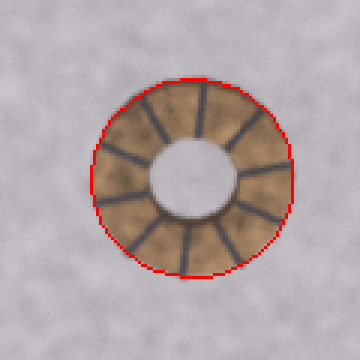

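Call:
play_rows(series=[0.03,0.0004,0.0008,0,0.03,0,0,0,0.03,0,0,0,0.02,0,0,0,0.008,0,0,0])

```text
time_s: 12.83
tcp_pos: [0.6657, 0.0182, 0.0059]
eef_rot: [101.5, 89.7, -168.5]
contact_force: [-0.3, -0.2, -0.8]
gripper_width: 0.0879
```

Call:
play_rows(series=[0,0,0,0,0,0,0,0,0,0,0,0,0,0,0,0,0,0,0,0])

```text
time_s: 13.25
tcp_pos: [0.6688, 0.0188, 0.0109]
eef_rot: [-74.4, 89.9, 15.6]
contact_force: [-0.6, -0.1, -0.6]
gripper_width: 0.0879
```

```bash
python3 -c "
from wm import *
to(.668,.0195,.003); c=snap('wrist','w11')
"
```

```text
tcp [0.6688 0.0188 0.0109] t 13.25 shift tool [7.9 0.8 0.6] mm; tool z [0.    1.    0.001] w 87.9 F [-0.6 -0.1 -0.6] j [  18.3   31.   -13.6    0.   -45.3 -108.3]
```

View pics/w11.png

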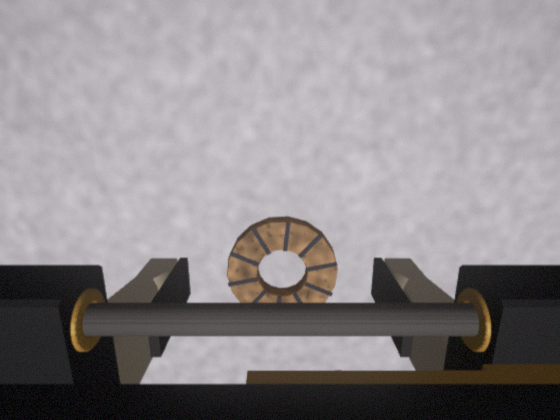

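Call:
play_rows(series=[0.004,0.0005,0.0005,0,0.004,0,0,0,0,0,0,0,0,0,0,0,0,0,0,0])

```text
time_s: 13.72
tcp_pos: [0.6673, 0.0191, 0.0011]
eef_rot: [112.0, 90.0, -158.0]
contact_force: [-0.2, 0.1, 0.3]
gripper_width: 0.0878
```

Call:
play_rows(series=[0,0,0,0,0,0,0,0,0,0,0,0,0,0,0,0,0,0,0,0], jaw=0)

```text
time_s: 14.13
tcp_pos: [0.6674, 0.0191, 0.0014]
eef_rot: [-65.2, 90.0, 24.8]
contact_force: [-0.4, 0.6, 0.1]
gripper_width: 0.0598
```

Call:
play_rows(series=[0,0,0,0,0,0,0,0,0,0,0,0,0,0,0,0,0,0,0,0])

```text
time_s: 14.55
tcp_pos: [0.6674, 0.0191, 0.0014]
eef_rot: [-61.0, 90.0, 29.0]
contact_force: [-0.1, 0.2, 0.1]
gripper_width: 0.053
```

Call:
play_rows(series=[-0.01,0,0,0,-0.03,0,0,0,-0.04,0,0,0,-0.04,0,0,0,0,0,0,0])

```text
time_s: 14.97
tcp_pos: [0.6721, 0.0196, 0.1314]
eef_rot: [-83.7, 89.2, 6.4]
contact_force: [3.0, 0.3, 0.4]
gripper_width: 0.0533
```

Call:
play_rows(series=[0,0,0,0,0,0,0,0,0,0,0,0,0,0,0,0,0,0,0,0])

```text
time_s: 15.38
tcp_pos: [0.6666, 0.0189, 0.12]
eef_rot: [106.4, 89.9, -163.6]
contact_force: [0.2, -0.0, -0.7]
gripper_width: 0.0533
```

```bash
python3 -c "
from wm import *
to(.508,.4175,.12); c=snap('wrist','w12')
held('w12',get_state()['tcp_pos'][2]+.0072,27,200,200,360,255,kind='fric')
"
```

```text
tcp [0.6666 0.0189 0.12  ] t 15.3833 shift tool [1.000e-01 1.588e+02 3.986e+02] mm; tool z [ 0.     1.    -0.001] w 53.3 F [ 0.2 -0.  -0.7] j [  18.3   24.4   -8.1   -0.   -57.7 -108.3]
held free [664.5  19.8  25.1] fixedR [666.7  19.8] 101
```

View pics/w12.png

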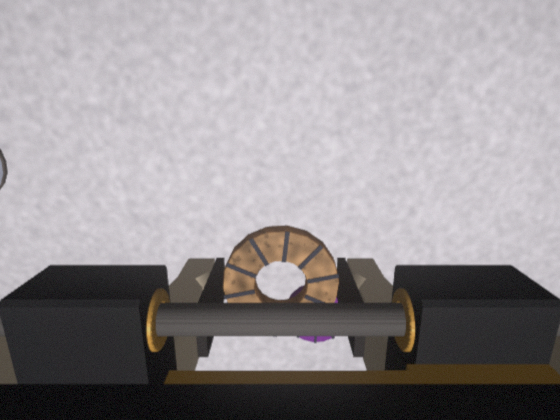

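Call:
play_rows(series=[0,0.0145,0.037,0,0,0.0145,0.037,0,0,0.0145,0.037,0,0,0.0145,0.037,0,0,0.0145,0.037,0])

```text
time_s: 15.85
tcp_pos: [0.5939, 0.2054, 0.1208]
eef_rot: [129.6, 89.9, -140.4]
contact_force: [0.6, -0.4, 0.0]
gripper_width: 0.0531
```

Call:
play_rows(series=[0,0.0145,0.037,0,0,0.0145,0.037,0,0,0.0145,0.037,0,0,0.0145,0.037,0,0,0.0145,0.037,0])

```text
time_s: 16.27
tcp_pos: [0.5213, 0.3907, 0.1209]
eef_rot: [148.7, 90.0, -121.3]
contact_force: [0.8, 0.2, -0.8]
gripper_width: 0.0532
```

Call:
play_rows(series=[0,0.007,0.015,0,0,0.006,0.013,0,0,0,0,0,0,0,0,0,0,0,0,0])

```text
time_s: 16.68
tcp_pos: [0.5097, 0.4161, 0.121]
eef_rot: [146.9, 89.9, -123.2]
contact_force: [0.4, -0.9, -0.8]
gripper_width: 0.0532
```

Call:
play_rows(series=[0,0,0,0,0,0,0,0,0,0,0,0,0,0,0,0,0,0,0,0])

```text
time_s: 17.1
tcp_pos: [0.5097, 0.4167, 0.1214]
eef_rot: [-34.0, 90.0, 55.9]
contact_force: [-0.3, 0.0, -1.1]
gripper_width: 0.0529
```

```bash
python3 -c "
from wm import *
to(.5083,.4167,.037); c=snap('wrist','w13')
held('w13',get_state()['tcp_pos'][2]+.0086,26.8,200,200,360,255,kind='fric')
c=load('w13'); im=c['img'].astype(int); print(proj(c,[.5088,.4175,.07]))
"
```

```text
tcp [0.5097 0.4167 0.1214] t 17.1 shift tool [84.4  1.4 -0. ] mm; tool z [0.001 1.    0.   ] w 52.9 F [-0.3  0.  -1.1] j [  56.2   23.5   -9.3    0.   -57.2 -146.3]
held free [505.7 417.6  23.9] fixedR [509.  417.6] 99
[280.2264013  235.82531738]
```

View pics/w13.png

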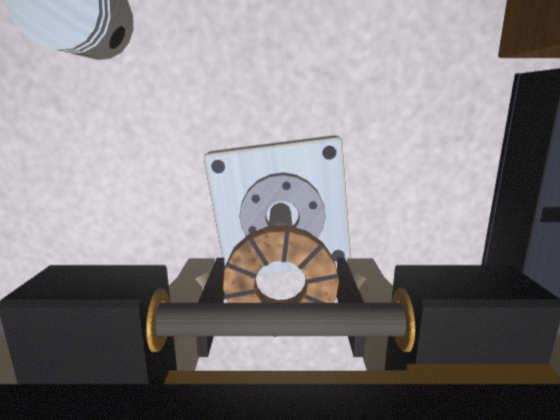

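Call:
play_rows(series=[0.012,0.0005,0,0,0.015,0,0,0,0.015,0,0,0,0.01,0,0,0,0.008,0,0,0])

```text
time_s: 17.57
tcp_pos: [0.5084, 0.4166, 0.0595]
eef_rot: [141.0, 89.9, -129.0]
contact_force: [-0.3, -0.5, -0.9]
gripper_width: 0.0531
```

Call:
play_rows(series=[0.008,0,0,0,0.006,0,0,0,0.004,0,0,0,0,0,0,0,0,0,0,0])

```text
time_s: 17.98
tcp_pos: [0.5091, 0.4172, 0.0435]
eef_rot: [-71.1, 90.0, 18.9]
contact_force: [0.8, -0.2, -1.0]
gripper_width: 0.0532
```

```bash
python3 -c "
from wm import *
to(.5083,.4167,.034); c=snap('wrist','w14')
"
```

```text
tcp [0.5091 0.4172 0.0435] t 17.9833 shift tool [ 9.5  0.8 -0.5] mm; tool z [0. 1. 0.] w 53.2 F [ 0.8 -0.2 -1. ] j [  56.3   28.1  -13.6    0.   -48.3 -146.3]
```

View pics/w14.png

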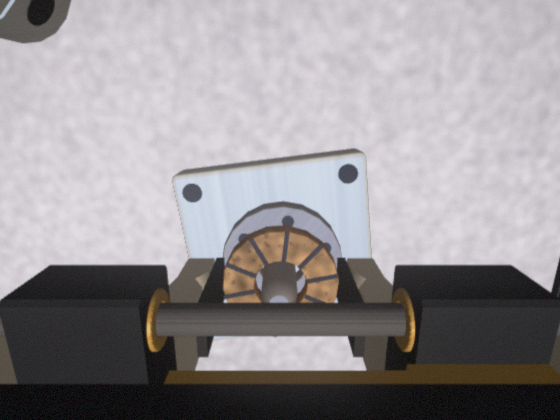

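The spindle is central in the disc's bore (280,285), so I'm lowering the last few millimetres.

Call:
play_rows(series=[0.004,0.0003,0,0,0.0045,0,0,0,0.001,0,0,0,0,0,0,0,0,0,0,0])

```text
time_s: 18.45
tcp_pos: [0.5086, 0.4171, 0.0338]
eef_rot: [142.3, 90.0, -127.7]
contact_force: [-0.5, 0.6, -1.4]
gripper_width: 0.0531
```

Call:
play_rows(series=[0,0,0,0,0,0,0,0,0,0,0,0,0,0,0,0,0,0,0,0])

```text
time_s: 18.87
tcp_pos: [0.5086, 0.4171, 0.0339]
eef_rot: [-60.2, 90.0, 29.7]
contact_force: [-0.8, 0.8, -0.1]
gripper_width: 0.0533
```

Close enough (within 0.5 mm). Releasing and going up.

Call:
play_rows(series=[0,0,0,0,0,0,0,0,0,0,0,0,0,0,0,0,0,0,0,0], jaw=100)

```text
time_s: 19.28
tcp_pos: [0.5087, 0.4172, 0.0339]
eef_rot: [-39.9, 90.0, 50.0]
contact_force: [0.4, 0.3, -0.8]
gripper_width: 0.0809
```

Call:
play_rows(series=[0,0,0,0,0,0,0,0,-0.005,0,0,0,-0.02,0,0,0,-0.03,0,0,0])

```text
time_s: 19.7
tcp_pos: [0.5073, 0.4155, 0.0868]
eef_rot: [140.3, 89.7, -129.7]
contact_force: [0.1, -0.0, -0.2]
gripper_width: 0.0873
```

Call:
play_rows(series=[-0.035,0,0,0,-0.03,0,0,0,0,0,0,0,0,0,0,0,0,0,0,0])

```text
time_s: 20.12
tcp_pos: [0.5083, 0.417, 0.1539]
eef_rot: [28.4, 90.0, 118.4]
contact_force: [-0.4, 0.4, 0.3]
gripper_width: 0.0875
```

```bash
python3 -c "
from wm import *
to(.631,-.218,.12); c=snap('wrist','w15')
"
```

```text
tcp [0.5083 0.417  0.1539] t 20.1167 shift tool [  33.6 -122.9 -634.9] mm; tool z [0. 1. 0.] w 87.5 F [-0.4  0.4  0.3] j [  56.3   21.8   -7.2   -0.   -60.9 -146.3]
```

View pics/w15.png

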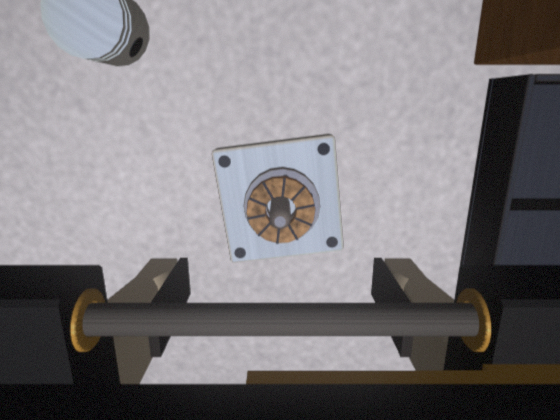

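Call:
play_rows(series=[0,-0.0075,-0.038,0,0,-0.0075,-0.038,0,0,-0.0075,-0.038,0,0,-0.0075,-0.038,0,0,-0.0075,-0.038,0])

```text
time_s: 20.58
tcp_pos: [0.5454, 0.225, 0.1523]
eef_rot: [128.0, 89.8, -142.0]
contact_force: [1.1, -0.6, 0.3]
gripper_width: 0.0873
```

Call:
play_rows(series=[0,-0.0075,-0.038,0,0,-0.0075,-0.038,0,0,-0.0075,-0.038,0,0,-0.0075,-0.038,0,0,-0.0075,-0.038,0])

```text
time_s: 21.0
tcp_pos: [0.5828, 0.0351, 0.1525]
eef_rot: [108.8, 89.9, -161.2]
contact_force: [1.1, 0.8, 0.3]
gripper_width: 0.0877
```

Call:
play_rows(series=[0,-0.0075,-0.038,0,0,-0.0075,-0.038,0,0,-0.0075,-0.038,0,0,-0.0075,-0.038,0,0,-0.0075,-0.038,0])

```text
time_s: 21.42
tcp_pos: [0.6203, -0.1548, 0.1523]
eef_rot: [89.8, 89.8, 179.7]
contact_force: [0.4, 0.5, 0.4]
gripper_width: 0.0874
```

Call:
play_rows(series=[0.01,-0.005,-0.0325,0,0.01,-0.005,-0.0325,0,0.01,0,0,0,0,0,0,0,0,0,0,0])

```text
time_s: 21.83
tcp_pos: [0.6297, -0.218, 0.1219]
eef_rot: [84.8, 89.8, 174.7]
contact_force: [-0.6, -0.0, 0.3]
gripper_width: 0.0877
```

Call:
play_rows(series=[0,0,0,0,0,0,0,0,0,0,0,0,0,0,0,0,0,0,0,0])

```text
time_s: 22.25
tcp_pos: [0.6313, -0.2173, 0.1245]
eef_rot: [-93.0, 89.9, -3.0]
contact_force: [-0.1, -0.3, -0.2]
gripper_width: 0.0876
```

```bash
python3 -c "
from wm import *
to(.631,-.218,.008); c=snap('wrist','w16'); p=proj(c,[.631,-.218,.006]);print(p)
meas('w16',p[0],p[1],.006)
"
```

```text
tcp [ 0.6313 -0.2173  0.1245] t 22.25 shift tool [116.5   0.4  -0.7] mm; tool z [-0.001  1.    -0.   ] w 87.6 F [-0.1 -0.3 -0.2] j [ -2.3  24.1  -7.8   0.  -58.  -87.7]
[278.44917831 206.86459743]
ellipse [ 631.1 -217.8] [53.4 53.5] rect [ 631.  -217.9] [52.6 53.2] 0.0 circ [ 631.1 -217.8]
```

View pics/w16.png

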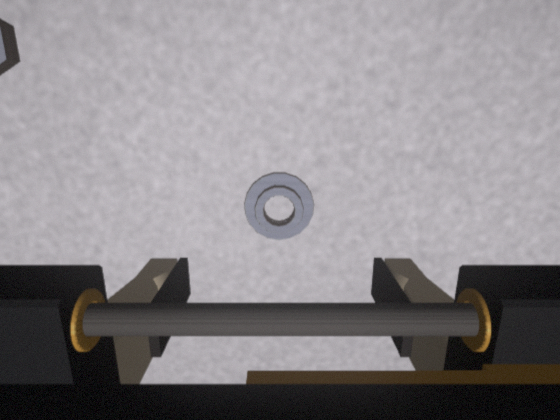

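View pics/w16_m.png

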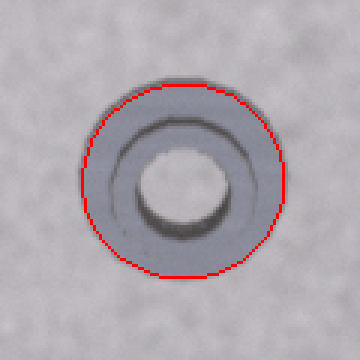

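Call:
play_rows(series=[0.03,0.0003,-0.0014,0,0.03,0,0,0,0.025,0,0,0,0.018,0,0,0,0.008,0,0,0])

```text
time_s: 22.72
tcp_pos: [0.629, -0.2189, 0.0099]
eef_rot: [80.8, 89.8, 170.7]
contact_force: [-1.1, -0.5, 0.4]
gripper_width: 0.0877
```

Call:
play_rows(series=[0,0,0,0,0,0,0,0,0,0,0,0,0,0,0,0,0,0,0,0])

```text
time_s: 23.13
tcp_pos: [0.6316, -0.2194, 0.0143]
eef_rot: [-95.2, 89.9, -5.2]
contact_force: [-0.5, 0.1, 0.2]
gripper_width: 0.0874
```

Call:
play_rows(series=[0,0,0,0,0,0,0,0,0,0,0,0,0,0,0,0,0,0,0,0])

```text
time_s: 23.55
tcp_pos: [0.6307, -0.2193, 0.0129]
eef_rot: [31.5, 90.0, 121.5]
contact_force: [0.5, -0.1, 0.3]
gripper_width: 0.0875
```

```bash
python3 -c "
from wm import *
to(.631,-.2187,.0085); c=snap('wrist','w17')
"
```

```text
tcp [ 0.6307 -0.2193  0.0129] t 23.55 shift tool [ 4.4 -0.3  0.6] mm; tool z [0. 1. 0.] w 87.5 F [ 0.5 -0.1  0.3] j [ -2.5  30.8 -13.6  -0.  -45.6 -87.5]
```

View pics/w17.png

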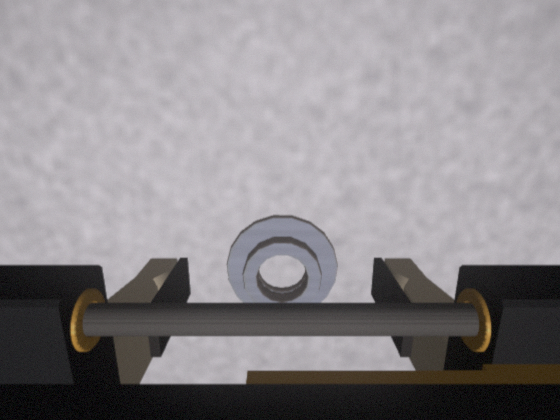

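Call:
play_rows(series=[0.002,-0.0003,0.0003,0,0.002,0,0,0,0,0,0,0,0,0,0,0,0,0,0,0])

```text
time_s: 24.02
tcp_pos: [0.631, -0.219, 0.0087]
eef_rot: [95.1, 90.0, -174.9]
contact_force: [-0.1, -0.1, 0.5]
gripper_width: 0.0875
```

Call:
play_rows(series=[0,0,0,0,0,0,0,0,0,0,0,0,0,0,0,0,0,0,0,0], jaw=0)

```text
time_s: 24.43
tcp_pos: [0.631, -0.219, 0.0089]
eef_rot: [-84.4, 90.0, 5.6]
contact_force: [0.8, 0.3, -1.2]
gripper_width: 0.0599
```

Call:
play_rows(series=[0,0,0,0,0,0,0,0,0,0,0,0,0,0,0,0,0,0,0,0])

```text
time_s: 24.85
tcp_pos: [0.631, -0.219, 0.0088]
eef_rot: [131.0, 90.0, -139.0]
contact_force: [0.1, 0.3, 0.7]
gripper_width: 0.0356
```

Call:
play_rows(series=[0,0,0,0,0,0,0,0,0,0,0,0,0,0,0,0,0,0,0,0])

```text
time_s: 25.27
tcp_pos: [0.631, -0.219, 0.0088]
eef_rot: [66.0, 90.0, 156.0]
contact_force: [0.1, -1.0, 0.8]
gripper_width: 0.0357
```

Call:
play_rows(series=[-0.01,0,0,0,-0.03,0,0,0,-0.035,0,0,0,-0.03,0,0,0,0,0,0,0])

```text
time_s: 25.68
tcp_pos: [0.6348, -0.2199, 0.1218]
eef_rot: [-103.5, 89.4, -13.4]
contact_force: [1.7, 0.6, -0.2]
gripper_width: 0.0359
```

Call:
play_rows(series=[0,0,0,0,0,0,0,0,0,0,0,0,0,0,0,0,0,0,0,0])

```text
time_s: 26.1
tcp_pos: [0.6303, -0.219, 0.1125]
eef_rot: [85.3, 89.9, 175.3]
contact_force: [-0.7, 0.1, -0.6]
gripper_width: 0.0357
```

```bash
python3 -c "
from wm import *
to(.5086,.417,.12); c=snap('wrist','w18')
held('w18',get_state()['tcp_pos'][2]-.0028,27,200,200,360,255)
"
```

```text
tcp [ 0.6303 -0.219   0.1125] t 26.1 shift tool [ -7.1 121.9 635.9] mm; tool z [0. 1. 0.] w 35.7 F [-0.7  0.1 -0.6] j [ -2.5  24.8  -8.5  -0.  -56.9 -87.6]
held free [ 631.7 -217.9   27. ] fixedR [ 631.7 -217.9] 178
```

View pics/w18.png

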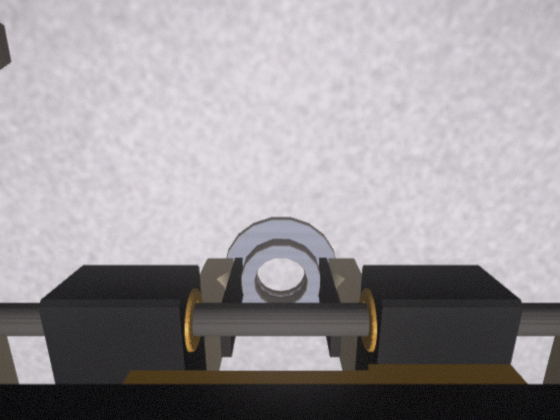

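Call:
play_rows(series=[0,0.0073,0.038,0,0,0.0073,0.038,0,0,0.0073,0.038,0,0,0.0073,0.038,0,0,0.0073,0.038,0])

```text
time_s: 26.57
tcp_pos: [0.5938, -0.0276, 0.1134]
eef_rot: [111.6, 90.0, -158.4]
contact_force: [1.7, 0.4, -1.2]
gripper_width: 0.0356
```

Call:
play_rows(series=[0,0.0073,0.038,0,0,0.0073,0.038,0,0,0.0073,0.038,0,0,0.0073,0.038,0,0,0.0073,0.038,0])

```text
time_s: 26.98
tcp_pos: [0.5573, 0.1628, 0.1136]
eef_rot: [129.2, 90.0, -140.8]
contact_force: [1.1, -1.1, -1.2]
gripper_width: 0.0361
```

Call:
play_rows(series=[0,0.0073,0.038,0,0,0.0073,0.038,0,0,0.0073,0.038,0,0,0.0073,0.038,0,0,0.0073,0.038,0])

```text
time_s: 27.4
tcp_pos: [0.5208, 0.3528, 0.1135]
eef_rot: [145.4, 90.0, -124.6]
contact_force: [0.9, 0.6, -2.0]
gripper_width: 0.0362
```

Call:
play_rows(series=[0,0.0068,0.035,0,0,0.004,0.02,0,0,0.002,0.0108,0,0,0,0,0,0,0,0,0])

```text
time_s: 27.82
tcp_pos: [0.5085, 0.4165, 0.1131]
eef_rot: [144.8, 89.9, -125.2]
contact_force: [0.5, -0.5, -1.7]
gripper_width: 0.0358
```

Call:
play_rows(series=[0,0,0,0,0,0,0,0,0,0,0,0,0,0,0,0,0,0,0,0])

```text
time_s: 28.23
tcp_pos: [0.5091, 0.4162, 0.1141]
eef_rot: [-35.7, 90.0, 54.3]
contact_force: [-0.6, 0.3, -1.9]
gripper_width: 0.036
```

```bash
python3 -c "
from wm import *
to(.508,.4168,.0515); c=snap('wrist','w19')
held('w19',get_state()['tcp_pos'][2]-.0028,27,200,200,360,255)
"
```

```text
tcp [0.5091 0.4162 0.1141] t 28.2333 shift tool [62.6  1.2  0.5] mm; tool z [0.001 1.    0.   ] w 36.0 F [-0.6  0.3 -1.9] j [  56.2   23.8   -9.8    0.   -56.3 -146.3]
held free [455.6 417.2  34.8] fixedR [464.9 417.3] 403
```

View pics/w19.png

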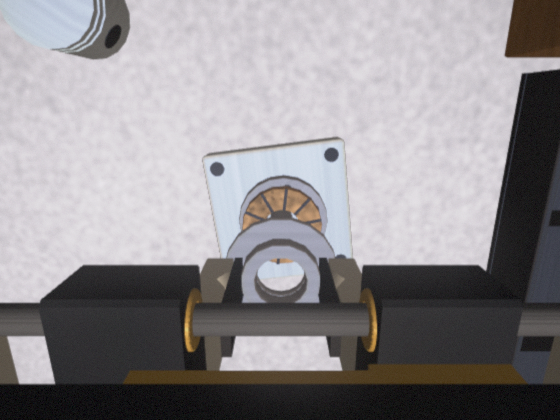

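Call:
play_rows(series=[0.012,0.0008,0.0004,0,0.014,0,0,0,0.012,0,0,0,0.008,0,0,0,0,0,0,0])

```text
time_s: 28.7
tcp_pos: [0.507, 0.416, 0.0649]
eef_rot: [139.9, 89.8, -130.1]
contact_force: [0.3, -0.9, -1.5]
gripper_width: 0.0358
```

Call:
play_rows(series=[0,0,0,0,0,0,0,0,0,0,0,0,0,0,0,0,0,0,0,0])

```text
time_s: 29.12
tcp_pos: [0.5082, 0.4175, 0.0685]
eef_rot: [-35.9, 89.9, 54.1]
contact_force: [0.5, -0.8, -1.9]
gripper_width: 0.0358
```

```bash
python3 -c "
from wm import *
to(.508,.4168,.0515); c=snap('wrist','w20')
"
```

```text
tcp [0.5082 0.4175 0.0685] t 29.1167 shift tool [17.   0.3 -0.7] mm; tool z [0.    1.    0.001] w 35.8 F [ 0.5 -0.8 -1.9] j [  56.4   26.4  -12.4    0.   -51.1 -146.4]
```

View pics/w20.png

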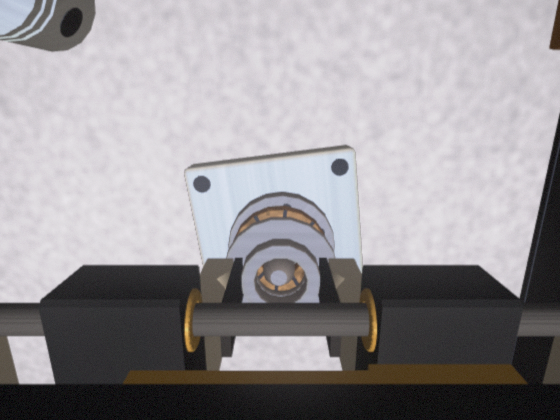

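The spindle tip is centred in the bore at (280,278), with no contact force. I'll lower the remaining 17 mm.

Call:
play_rows(series=[0.005,0,-0.0005,0,0.005,0,0,0,0.004,0,0,0,0,0,0,0,0,0,0,0])

```text
time_s: 29.58
tcp_pos: [0.5078, 0.4164, 0.0532]
eef_rot: [146.2, 89.9, -123.9]
contact_force: [0.3, -0.6, -1.3]
gripper_width: 0.0357
```

Call:
play_rows(series=[0,0,0,0,0,0,0,0,0,0,0,0,0,0,0,0,0,0,0,0])

```text
time_s: 30.0
tcp_pos: [0.508, 0.4168, 0.054]
eef_rot: [-27.9, 90.0, 62.1]
contact_force: [-0.3, 0.4, -1.4]
gripper_width: 0.036
```

Call:
play_rows(series=[0.0015,0,0,0,0.0015,0,0,0,0,0,0,0,0,0,0,0,0,0,0,0])

```text
time_s: 30.42
tcp_pos: [0.5081, 0.4168, 0.0508]
eef_rot: [-39.9, 90.0, 50.1]
contact_force: [0.6, 0.6, -1.0]
gripper_width: 0.0357
```

Call:
play_rows(series=[0,0,0,0,0,0,0,0,0,0,0,0,0,0,0,0,0,0,0,0])

```text
time_s: 30.83
tcp_pos: [0.5081, 0.4167, 0.0509]
eef_rot: [-59.0, 90.0, 31.0]
contact_force: [0.4, 0.4, -1.2]
gripper_width: 0.0361
```

Call:
play_rows(series=[0,0,0,0,0,0,0,0,0,0,0,0,0,0,0,0,0,0,0,0], jaw=100)

```text
time_s: 31.25
tcp_pos: [0.5081, 0.4168, 0.0509]
eef_rot: [-31.8, 90.0, 58.2]
contact_force: [0.5, -0.9, 0.1]
gripper_width: 0.0639
```

Call:
play_rows(series=[0,0,0,0,0,0,0,0,0,0,0,0,-0.01,0,0,0,-0.02,0,0,0])

```text
time_s: 31.67
tcp_pos: [0.5069, 0.4154, 0.0791]
eef_rot: [140.2, 89.7, -129.8]
contact_force: [0.4, 0.4, -0.1]
gripper_width: 0.0873
```

Call:
play_rows(series=[-0.035,0,0,0,-0.03,0,0,0,0,0,0,0,0,0,0,0,0,0,0,0])

```text
time_s: 32.08
tcp_pos: [0.5079, 0.4167, 0.1464]
eef_rot: [-13.1, 90.0, 76.9]
contact_force: [-0.9, -0.8, -0.6]
gripper_width: 0.0874
```

```bash
python3 -c "
from wm import *
to(.5127,-.4265,.12); c=snap('wrist','w21')
"
```

```text
tcp [0.5079 0.4167 0.1464] t 32.0833 shift tool [  25.7   -5.1 -843.2] mm; tool z [0.    1.    0.001] w 87.4 F [-0.9 -0.8 -0.6] j [  56.3   22.1   -7.9   -0.   -60.  -146.3]
```

View pics/w21.png

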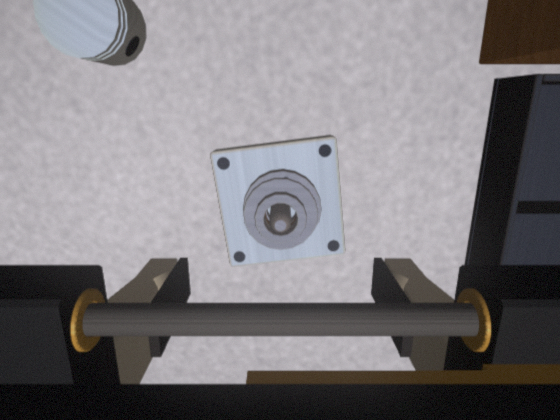

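Pressure plate is on. Next is the collar.

Call:
play_rows(series=[0,0,-0.04,0,0,0,-0.04,0,0,0,-0.04,0,0,0,-0.04,0,0,0,-0.04,0])

```text
time_s: 32.55
tcp_pos: [0.507, 0.2145, 0.1447]
eef_rot: [131.3, 89.9, -138.7]
contact_force: [0.7, -0.9, 0.7]
gripper_width: 0.0881
```

Call:
play_rows(series=[0,0,-0.04,0,0,0,-0.04,0,0,0,-0.04,0,0,0,-0.04,0,0,0,-0.04,0])

```text
time_s: 32.97
tcp_pos: [0.5069, 0.0147, 0.1451]
eef_rot: [110.3, 89.9, -159.7]
contact_force: [2.3, 0.3, -0.4]
gripper_width: 0.0874
```

Call:
play_rows(series=[0,0,-0.04,0,0,0,-0.04,0,0,0,-0.04,0,0,0,-0.04,0,0,0,-0.04,0])

```text
time_s: 33.38
tcp_pos: [0.5069, -0.1852, 0.145]
eef_rot: [87.5, 89.9, 177.5]
contact_force: [1.2, 0.9, 0.3]
gripper_width: 0.0871
```

Call:
play_rows(series=[0,0,-0.04,0,0,0,-0.04,0,0,0,-0.04,0,0,0,-0.04,0,0,0,-0.04,0])

```text
time_s: 33.8
tcp_pos: [0.5068, -0.3851, 0.1446]
eef_rot: [67.2, 89.9, 157.2]
contact_force: [0.6, 0.2, 0.8]
gripper_width: 0.0878
```

Call:
play_rows(series=[0.005,-0.005,-0.025,0,0.01,0,-0.018,0,0.005,0,0,0,0,0,0,0,0,0,0,0])

```text
time_s: 34.22
tcp_pos: [0.512, -0.4256, 0.1245]
eef_rot: [63.6, 89.8, 153.6]
contact_force: [0.1, -0.1, 0.4]
gripper_width: 0.0873
```

Call:
play_rows(series=[0,0,0,0,0,0,0,0,0,0,0,0,0,0,0,0,0,0,0,0])

```text
time_s: 34.63
tcp_pos: [0.5132, -0.4259, 0.1264]
eef_rot: [-113.9, 90.0, -23.8]
contact_force: [-0.2, -0.4, 0.2]
gripper_width: 0.0879
```

```bash
python3 -c "
from wm import *
to(.5127,-.4265,.004); c=snap('wrist','w22'); p=proj(c,[.5127,-.4265,.014]);print(p)
meas('w22',p[0],p[1],.014)
"
```

```text
tcp [ 0.5132 -0.4259  0.1264] t 34.6333 shift tool [122.4   0.6  -0.6] mm; tool z [-0.001  1.    -0.   ] w 87.9 F [-0.2 -0.4  0.2] j [-23.   24.   -7.8   0.  -58.2 -67. ]
[278.59414713 208.79792903]
ellipse [ 512.4 -424.1] [42.9 44.1] rect [ 512.2 -424.4] [44.4 39.8] 1.2 circ [ 512.2 -424.1]
```

View pics/w22.png

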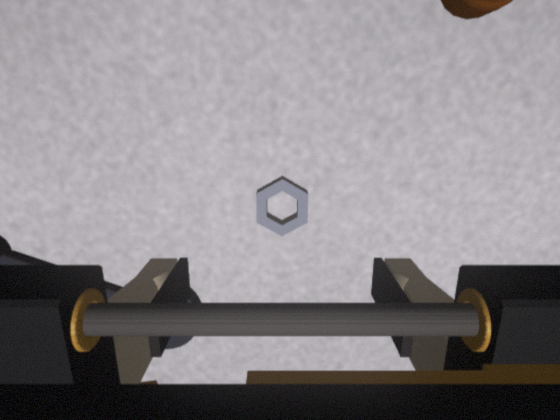

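View pics/w22_m.png

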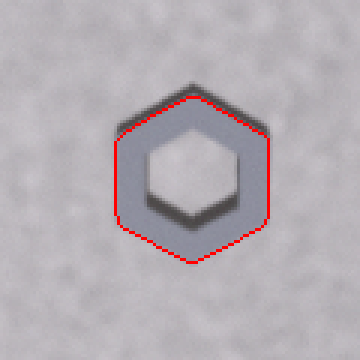

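Call:
play_rows(series=[0.03,0.0008,0.0007,0,0.03,0,0,0,0.027,0,0,0,0.018,0,0,0,0.008,0,0,0])

```text
time_s: 35.1
tcp_pos: [0.5104, -0.4246, 0.0098]
eef_rot: [60.7, 89.8, 150.7]
contact_force: [0.3, -0.4, 0.6]
gripper_width: 0.0876
```

Call:
play_rows(series=[0,0,0,0,0,0,0,0,0,0,0,0,0,0,0,0,0,0,0,0])

```text
time_s: 35.52
tcp_pos: [0.5128, -0.426, 0.0143]
eef_rot: [-116.3, 89.9, -26.3]
contact_force: [-0.8, -0.9, 0.1]
gripper_width: 0.0877
```

Call:
play_rows(series=[0,0,0,0,0,0,0,0,0,0,0,0,0,0,0,0,0,0,0,0])

```text
time_s: 35.93
tcp_pos: [0.5121, -0.4256, 0.0129]
eef_rot: [-118.6, 90.0, -28.7]
contact_force: [-0.4, 0.2, 0.2]
gripper_width: 0.0875
```

```bash
python3 -c "
from wm import *
to(.5123,-.4252,.003); c=snap('wrist','w23')
"
```

```text
tcp [ 0.5121 -0.4256  0.0129] t 35.9333 shift tool [ 9.9 -0.2  0.4] mm; tool z [ 0.  1. -0.] w 87.5 F [-0.4  0.2  0.2] j [-23.   30.7 -13.8   0.  -45.5 -67. ]
```

View pics/w23.png

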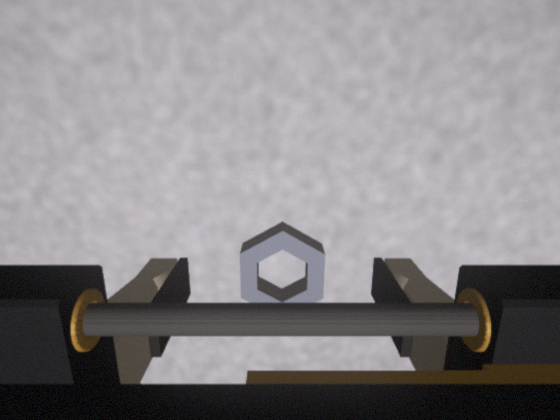

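Call:
play_rows(series=[0.005,-0.0002,0.0004,0,0.0045,0,0,0,0,0,0,0,0,0,0,0,0,0,0,0])

```text
time_s: 36.4
tcp_pos: [0.5122, -0.4252, 0.0031]
eef_rot: [77.5, 90.0, 167.5]
contact_force: [-0.7, 0.1, -0.7]
gripper_width: 0.0878
```

Call:
play_rows(series=[0,0,0,0,0,0,0,0,0,0,0,0,0,0,0,0,0,0,0,0], jaw=0)

```text
time_s: 36.82
tcp_pos: [0.5123, -0.4252, 0.0035]
eef_rot: [-117.9, 90.0, -28.0]
contact_force: [0.2, -0.1, -1.0]
gripper_width: 0.0599
```

Call:
play_rows(series=[0,0,0,0,0,0,0,0,0,0,0,0,0,0,0,0,0,0,0,0])

```text
time_s: 37.23
tcp_pos: [0.5123, -0.4252, 0.0034]
eef_rot: [170.2, 90.0, -99.8]
contact_force: [-0.2, -0.3, 0.1]
gripper_width: 0.0395
```

Call:
play_rows(series=[0,0,0,0,0,0,0,0,0,0,0,0,0,0,0,0,0,0,0,0])

```text
time_s: 37.65
tcp_pos: [0.5123, -0.4252, 0.0033]
eef_rot: [35.4, 90.0, 125.4]
contact_force: [-0.5, 0.9, -0.1]
gripper_width: 0.0395
```

Call:
play_rows(series=[-0.01,0,0,0,-0.03,0,0,0,-0.035,0,0,0,-0.035,0,0,0,0,0,0,0])

```text
time_s: 38.07
tcp_pos: [0.5158, -0.4276, 0.1221]
eef_rot: [-124.7, 89.3, -34.6]
contact_force: [0.6, -0.9, -0.4]
gripper_width: 0.0397
```

Call:
play_rows(series=[0,0,0,0,0,0,0,0,0,0,0,0,0,0,0,0,0,0,0,0])

```text
time_s: 38.48
tcp_pos: [0.5117, -0.4249, 0.1121]
eef_rot: [63.9, 89.9, 153.8]
contact_force: [-0.4, 0.2, -2.3]
gripper_width: 0.0397
```

```bash
python3 -c "
from wm import *
to(.5086,.417,.12); c=snap('wrist','w24')
"
```

```text
tcp [ 0.5117 -0.4249  0.1121] t 38.4833 shift tool [ -7.1   3.3 841.9] mm; tool z [0.    1.    0.001] w 39.7 F [-0.4  0.2 -2.3] j [-22.9  24.6  -8.8  -0.  -56.7 -67.1]
```

View pics/w24.png

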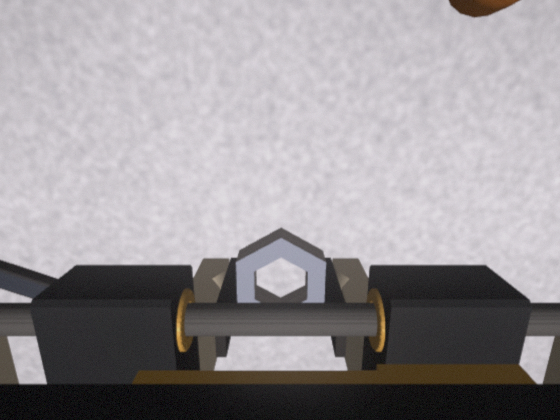

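Call:
play_rows(series=[0,0,0.04,0,0,0,0.04,0,0,0,0.04,0,0,0,0.04,0,0,0,0.04,0])

```text
time_s: 38.95
tcp_pos: [0.5118, -0.2236, 0.1128]
eef_rot: [90.0, 90.0, 179.9]
contact_force: [0.8, 0.1, -0.4]
gripper_width: 0.0395
```

Call:
play_rows(series=[0,0,0.04,0,0,0,0.04,0,0,0,0.04,0,0,0,0.04,0,0,0,0.04,0])

```text
time_s: 39.37
tcp_pos: [0.5119, -0.0233, 0.1132]
eef_rot: [125.3, 90.0, -144.7]
contact_force: [1.4, -0.2, -0.0]
gripper_width: 0.0399
```

Call:
play_rows(series=[0,0,0.04,0,0,0,0.04,0,0,0,0.04,0,0,0,0.04,0,0,0,0.04,0])

```text
time_s: 39.78
tcp_pos: [0.5119, 0.1768, 0.1132]
eef_rot: [154.7, 90.0, -115.3]
contact_force: [1.5, -0.2, -0.7]
gripper_width: 0.0397
```

Call:
play_rows(series=[0,0,0.04,0,0,0,0.04,0,0,0,0.04,0,0,0,0.04,0,0,0,0.04,0])

```text
time_s: 40.2
tcp_pos: [0.5119, 0.3768, 0.1129]
eef_rot: [147.7, 90.0, -122.3]
contact_force: [0.7, -0.7, 0.3]
gripper_width: 0.0397
```

Call:
play_rows(series=[0,0.003,0.025,0,0,0,0.012,0,0,0,0.005,0,0,0,0,0,0,0,0,0])

```text
time_s: 40.62
tcp_pos: [0.5093, 0.4156, 0.1129]
eef_rot: [142.6, 89.9, -127.4]
contact_force: [-0.0, -0.7, -0.7]
gripper_width: 0.0395
```

Call:
play_rows(series=[0,0,0,0,0,0,0,0,0,0,0,0,0,0,0,0,0,0,0,0])

```text
time_s: 41.03
tcp_pos: [0.5096, 0.4164, 0.1136]
eef_rot: [-29.9, 90.0, 60.0]
contact_force: [-0.3, -0.1, -0.1]
gripper_width: 0.0398
```

```bash
python3 -c "
from wm import *
to(.5083,.4167,.062); c=snap('wrist','w25')
"
```

```text
tcp [0.5096 0.4164 0.1136] t 41.0333 shift tool [51.6  1.3  0.3] mm; tool z [0.001 1.    0.   ] w 39.8 F [-0.3 -0.1 -0.1] j [  56.2   23.9   -9.8   -0.   -56.3 -146.2]
```

View pics/w25.png

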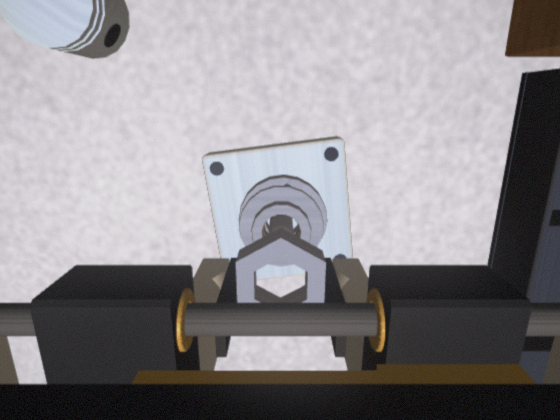

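Call:
play_rows(series=[0.012,0.001,0.0003,0,0.012,0,0,0,0.01,0,0,0,0.005,0,0,0,0,0,0,0])

```text
time_s: 41.5
tcp_pos: [0.5075, 0.4161, 0.0717]
eef_rot: [141.4, 89.8, -128.6]
contact_force: [0.5, -0.3, -1.4]
gripper_width: 0.0399
```

Call:
play_rows(series=[0,0,0,0,0,0,0,0,0,0,0,0,0,0,0,0,0,0,0,0])

```text
time_s: 41.92
tcp_pos: [0.5086, 0.4174, 0.0749]
eef_rot: [-35.4, 89.9, 54.6]
contact_force: [-0.6, 0.7, -1.0]
gripper_width: 0.0397
```

```bash
python3 -c "
from wm import *
to(.5083,.4167,.062); c=snap('wrist','w26')
"
```

```text
tcp [0.5086 0.4174 0.0749] t 41.9167 shift tool [12.9  0.3 -0.7] mm; tool z [0.    1.    0.001] w 39.7 F [-0.6  0.7 -1. ] j [  56.3   26.1  -12.1    0.   -51.8 -146.3]
```

View pics/w26.png

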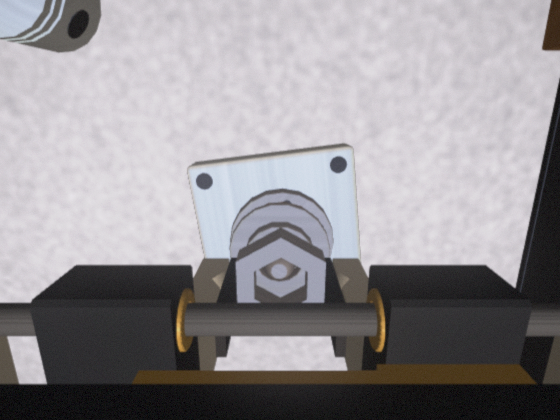

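Call:
play_rows(series=[0.004,0.0002,-0.0005,0,0.004,0,0,0,0.0025,0,0,0,0,0,0,0,0,0,0,0])

```text
time_s: 42.38
tcp_pos: [0.5081, 0.4164, 0.0634]
eef_rot: [148.3, 90.0, -121.7]
contact_force: [-0.5, -0.5, -1.0]
gripper_width: 0.0396
```

Call:
play_rows(series=[0,0,0,0,0,0,0,0,0,0,0,0,0,0,0,0,0,0,0,0])

```text
time_s: 42.8
tcp_pos: [0.5083, 0.4167, 0.0639]
eef_rot: [-32.5, 90.0, 57.4]
contact_force: [-0.5, 0.4, -1.0]
gripper_width: 0.0393
```

```bash
python3 -c "
from wm import *
to(.5083,.4167,.0613); c=snap('wrist','w27')
"
```

```text
tcp [0.5083 0.4167 0.0639] t 42.8 shift tool [ 2.6 -0.  -0. ] mm; tool z [0. 1. 0.] w 39.3 F [-0.5  0.4 -1. ] j [  56.3   26.7  -12.7   -0.   -50.6 -146.3]
```

View pics/w27.png

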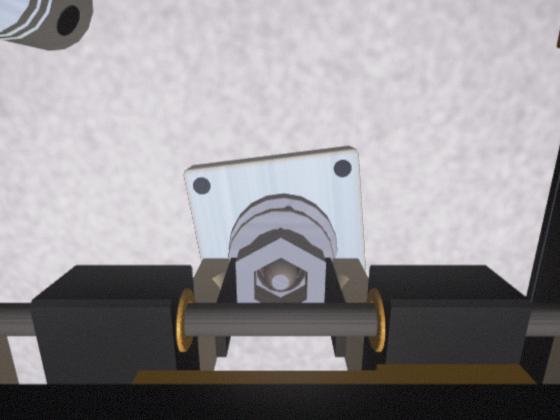

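The spindle is inside the collar bore at (281,279). Lowering the last 2.5 mm.

Call:
play_rows(series=[0.0013,0,0,0,0.0013,0,0,0,0,0,0,0,0,0,0,0,0,0,0,0])

```text
time_s: 43.27
tcp_pos: [0.5083, 0.4167, 0.0613]
eef_rot: [-52.4, 90.0, 37.6]
contact_force: [-0.1, -0.7, 1.6]
gripper_width: 0.0397
```

Call:
play_rows(series=[0,0,0,0,0,0,0,0,0,0,0,0,0,0,0,0,0,0,0,0])

```text
time_s: 43.68
tcp_pos: [0.5083, 0.4167, 0.0613]
eef_rot: [-53.9, 90.0, 36.1]
contact_force: [-0.1, -0.3, 2.5]
gripper_width: 0.0395
```

Call:
play_rows(series=[0,0,0,0,0,0,0,0,0,0,0,0,0,0,0,0,0,0,0,0], jaw=100)

```text
time_s: 44.1
tcp_pos: [0.5082, 0.4166, 0.0611]
eef_rot: [123.2, 90.0, -146.8]
contact_force: [-0.1, -0.5, -0.3]
gripper_width: 0.0676
```

Call:
play_rows(series=[0,0,0,0,0,0,0,0,0,0,0,0,-0.01,0,0,0,-0.02,0,0,0])

```text
time_s: 44.52
tcp_pos: [0.5071, 0.4153, 0.0895]
eef_rot: [139.9, 89.7, -130.2]
contact_force: [-0.1, 0.3, 0.0]
gripper_width: 0.0872
```

Call:
play_rows(series=[-0.035,0,0,0,-0.03,0,0,0,-0.03,0,0,0,0,0,0,0,0,0,0,0])

```text
time_s: 44.93
tcp_pos: [0.509, 0.4176, 0.1895]
eef_rot: [-36.8, 89.7, 53.2]
contact_force: [0.2, -0.4, -0.6]
gripper_width: 0.0876
```

Call:
play_rows(series=[0,-0.02,-0.03,0,0,-0.02,-0.03,0,0,-0.02,-0.03,0,0,-0.02,-0.03,0,0,0,0,0])

```text
time_s: 45.35
tcp_pos: [0.59, 0.2916, 0.1852]
eef_rot: [143.6, 89.8, -126.6]
contact_force: [-0.9, 0.0, -0.4]
gripper_width: 0.0877
```

```bash
python3 -c "
from wm import *
to(.5083,.4167,.0613)
a=snap('wrist','w28')['img'];b=snap('side','s28')['img'];t=snap('top','t28')
d=t['img']
cv2.imwrite('pics/f.png',np.hstack([cv2.resize(d[190:270,60:150],(400,356)),cv2.resize(b[90:180,190:290],(400,356))]))
cv2.imwrite('pics/t28s.png',d)
for z in (.02,.072): print(proj(t,[.5103,.415,z]))
"
```

```text
tcp [0.59   0.2916 0.1852] t 45.35 shift tool [123.8  82.  125.1] mm; tool z [ 0.004  1.    -0.002] w 87.7 F [-0.9  0.  -0.4] j [  43.3   20.6   -4.8    0.   -64.8 -133.5]
[100.27775377 228.9091873 ]
[ 91.4836102 226.5760504]
```

View pics/w28.png

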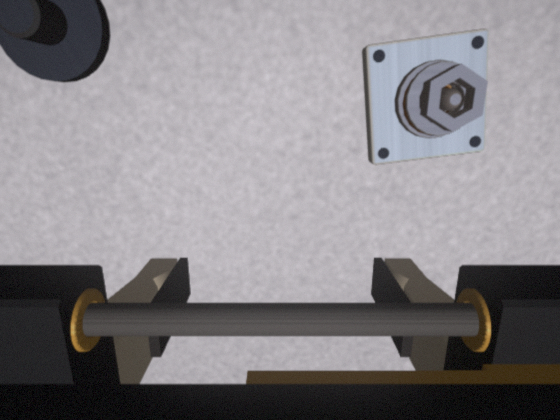

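View pics/f.png

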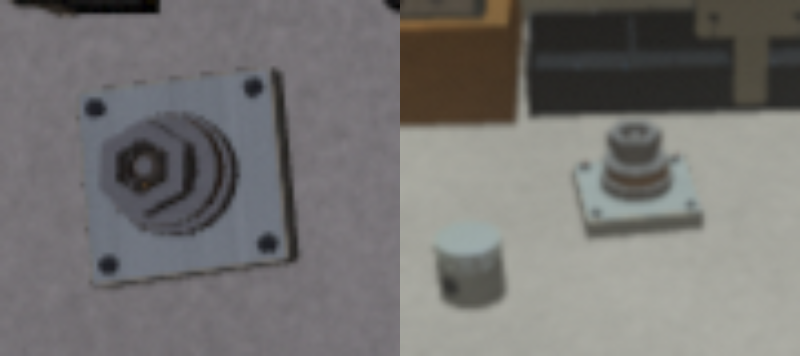

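View pics/t28.png

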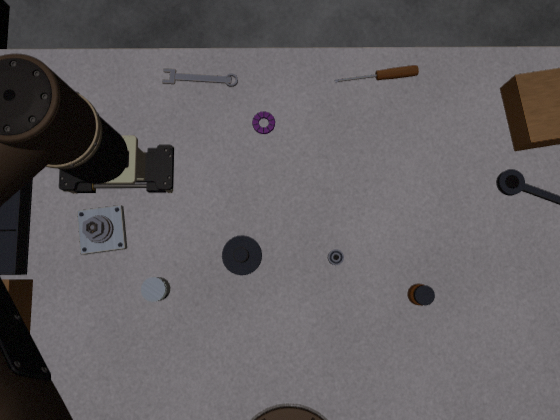

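The views show all four parts stacked flat and coaxial on the spindle, at top-view (97,229). The piston (155,289), jar (423,295), bearing (335,257) and purple disc have not moved. I'll let the arm settle and hand in.

Call:
play_rows(series=[0,0,0,0,0,0,0,0,0,0,0,0,0,0,0,0,0,0,0,0])

```text
time_s: 45.92
tcp_pos: [0.5879, 0.2972, 0.1863]
eef_rot: [-32.7, 90.0, 57.4]
contact_force: [-0.9, 0.2, 0.4]
gripper_width: 0.0875
```

Call:
play_rows(series=[0,0,0,0,0,0,0,0,0,0,0,0,0,0,0,0,0,0,0,0])

```text
time_s: 46.33
tcp_pos: [0.5882, 0.2966, 0.1862]
eef_rot: [104.4, 90.0, -165.6]
contact_force: [-0.2, -0.2, 0.2]
gripper_width: 0.0875
```

```bash
python3 -c "
from h import *
print(close_job())"
```

```text
the job is handed in; nothing more can be done
None
```

The clutch is built on the stand's spindle in the order asked: back plate, friction disc, pressure plate with its boss up, then hex collar. I handed it in at about 46 s of the 112 s allowed.

- **Final checks:** The last wrist, top and side pictures show all four parts flat, in line and let go. The gripper is open and well clear. The bearing, piston, jar and purple disc look where they stood.
- **Forces:** The force readings I saw stayed under about 5 N.
- **Disagreements:** The top and wrist cameras differed by about 2 mm on positions, so I aligned everything with the wrist view. The jaw read about 2 mm under the true diameter when it held the back plate and the pressure plate's boss. Both were held firmly all the same.

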